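# Set up the instrument wash at the sterilisation counter

### The arm

A 7-joint arm with a two-finger parallel gripper is mounted at the origin on the work surface. World frame = base frame: x ahead of the robot, y to its left, z up, the work surface at z = 0. Lengths are in mm, angles in rad, forces in N, time in s.
With the tool pointing down it reaches from about 400 to 875 mm from the base axis. Payload 4.4 kg.
Tool frame: the origin (TCP) lies at the very end of the fingers, on their centre line; the grasp point (between the pads) lies 19 mm behind it; z points along the fingers, y is the direction in which the jaws open and shut (so a half turn about z gives the same grasp; the last joint's range is limited). The gripper opens to 85 mm and grips with 20 to 120 N. Pads are 22 mm wide; open, the fingers measure 114 mm over their backs; the gripper's body (76 mm by 85 mm) begins 54 mm behind the grasp point. The pads swing forward as they close: fully open they stand 13 mm farther back than shut.
Start: joints at [1.083, 0.628, 0.038, 1.517, -0.027, 0.996, -0.02], TCP at [266.14, -593.032, 231.313] pointing down, gripper open.
Joint ranges: [-3.06, 3.06], [-0.37, 2.12], [-1.25, 1.32], [0.18, 2.47], [-1.1, 4.24], [0.23, 1.98], [-2.94, 2.94]. Speed limits (rad/s): [2.57, 2.57, 3.14, 3.14, 3.14, 3.14, 3.14].

### API

Orientations are given as [roll, pitch, yaw] about the fixed x, y, z axes, in that order (R = Rz(yaw) Ry(pitch) Rx(roll)).
In Python, from cell import ctrl gives the robot as it stands. The module is installed in compiled form; this text tells all that it offers.
- The arm moves only by the shell command python3 -m jog 'ROWS'. ROWS is text: rows parted by semicolons, each of 7 numbers parted by spaces: the shift along the tool's x, y, z in mm, then the turn, a rotation vector about the tool's x, y, z in degrees, then the opening, from -1 (shut) to 1 (fully open). In form: x y z wx wy wz claw; .... A call has 1 to 8 rows; each row is the pose to reach, as a shift and turn from the pose commanded when the call began, along the tool's axes at that moment; what a row does not reach only later rows make up. A row lasts 1/8 s, in which the tool goes at most 62.5 mm and 10.7 degrees, less where a joint would pass 70% of its speed; a pose out of reach is approached as far as the arm can. A call with a gripper value outside its range is refused whole. The fingers move at their own pace and stop on an object; the grip force is fixed at half the most. Time passes only in rows, so rows that repeat a pose let the fingers close. It gives the time, the measured TCP pose, the force and the opening at its end, in the units of the state.
- ctrl.read_state(): the state, without advancing time (a new reading comes with each control period).
- ctrl.get_image(name): name is "scene" or "top"; returns a dict with "image" (400x640x3 uint8, red, green, blue), "z_map" (400x640 float32, mm along the optical axis (not along the pixel's ray), 0 where there is no reading), "vertical_fov" (degrees; the focal length in pixels is half the picture's height over the tangent of half this angle, whatever the lens; pixels are square), "cx", "cy" (the principal point, pixels), "k1" (the pictures are not rectified: a ray, as slopes to the right and down, at radius r is drawn at 1 + k1 r^2 times it, then the intrinsics apply), "extrinsics" (4x4, takes a point from world to camera coordinates). Camera axes: x right, y down, z forward; pixel columns grow to the right and rows downward; lengths in mm; the calibration is good to about 2 mm. A picture is of the moment at which its call begins.
- ctrl.finish_job(): hands the job in, once; it reports no verdict.
The state is a dict: "clock": time; "qpos": joint angles; "qd": joint speeds; "tau": joint torques, N m; "eef_pos": TCP position; "tool_rot": TCP orientation; "force": force on the tool from outside, world axes, zero at the start; "torque": the same for the moment, N m; "width": finger opening in mm.
Only numpy, scipy, OpenCV 4.12 (cv2) and the standard library are available. Lean on these libraries where they do the work, as an engineer would, in place of code of your own. Each camera call takes 0.05 s, during which the arm holds its last target.

### The job

Set up the instrument wash: take both open scoop bins out of the organiser frame, lifting each straight up and clear before tipping it, tip the steel capsules they hold (a bin may be empty) into the wash basket without touching the capsules or spilling any on the counter, and stand both emptied bins upright on the ribbed drying mat. Stand every squat white jar upright on the flat metal tray. Leave the lidded box in the frame, and the steel cup and the nail brush where they are.

Things in the scene. Friction and masses are not known exactly. Their poses are not given: they have to be found in the camera images.
- frame: grey plastic organiser frame, fixed, 102 (x) by 178 (y) mm and 35 high: a 5 mm base and 4 mm walls that form three slots side by side along its y axis (slot centres at y = -58, 0 and +58), each 94 by 54 mm inside and open at the top. Origin at the centre of its underside, z up. Each slot holds an open bin or the lidded box, with about 2 mm of play all round.
- basket: steel wash basket, fixed, open at the top, 130 (x) by 170 (y) mm, 3 mm walls, rim 55 mm above the counter; it stands on 12 mm feet and its inner floor is 15 mm above the counter. Origin at counter height under its centre, z up.
- mat: black rubber drying mat with grey ribs, fixed, 130 (x) by 170 (y) mm, 4 mm thick. Origin at the centre of its underside (counter height), z up.
- tray: flat dark steel tray without a rim, fixed, 140 (x) by 260 (y) mm, 4 mm thick. Origin at the centre of its underside (counter height), z up.
- lidded_box: closed white box with a flat grey lid, 90 by 50 by 44 mm, in the third slot of the frame; it has no tab and stays where it is. Origin at the centre of its underside.
- cup: steel cup, 68 mm across, 80 high, a bystander. Origin at the centre of its underside.
- scrub_brush: nail brush lying bristles down, 100 by 45 by 40 mm, a bystander. Origin at the centre of its underside.
- bin0_center (a point): centre of open white scoop bin 0, 25 mm above its underside. 90 (x) by 50 (y) by 50 mm high, 3 mm walls, 70 g, z up. Pouring lip at its -x end, 36 mm above the underside; inside, a 38 degree ramp rises from the middle of the floor to that lip, the rest (x = 0 to 42) is flat. Grip tab at the +x end. It empties when tipped lip down by 70 degrees.
- bin0_tab (a point): middle of bin 0's upright grip tab, 41 mm towards +x from the bin's centre and 70 mm above its underside; axes as the bin's. The tab is 8 mm thick (along x), 36 wide (along y), 48 to 86 mm above the underside, flush with the end wall's outside. Pinch it across its thickness.
- bin1_center (a point): centre of open white scoop bin 1, 25 mm above its underside. 90 (x) by 50 (y) by 50 mm high, 3 mm walls, 70 g, z up. Pouring lip at its -x end, 36 mm above the underside; inside, a 38 degree ramp rises from the middle of the floor to that lip, the rest (x = 0 to 42) is flat. Grip tab at the +x end. It empties when tipped lip down by 70 degrees.
- bin1_tab (a point): middle of bin 1's upright grip tab, 41 mm towards +x from the bin's centre and 70 mm above its underside; axes as the bin's. The tab is 8 mm thick (along x), 36 wide (along y), 48 to 86 mm above the underside, flush with the end wall's outside. Pinch it across its thickness.
- capsule0: steel sterilising capsule, a plain cylinder 15 mm in diameter, 36 long (along its own y), 25 g, lying across the floor of bin 0 at first; it rolls easily. Origin at its centre. May be absent.
- capsule1: steel sterilising capsule, a plain cylinder 15 mm in diameter, 36 long (along its own y), 25 g, lying across the floor of bin 0 at first; it rolls easily. Origin at its centre. May be absent.
- capsule2: steel sterilising capsule, a plain cylinder 15 mm in diameter, 36 long (along its own y), 25 g, lying across the floor of bin 1 at first; it rolls easily. Origin at its centre. May be absent.
- capsule3: steel sterilising capsule, a plain cylinder 15 mm in diameter, 36 long (along its own y), 25 g, lying across the floor of bin 1 at first; it rolls easily. Origin at its centre. May be absent.
- jar0_center (a point): centre, half-way up (36 mm above the underside), of a squat closed white plastic jar: 62 mm in diameter up to 56 mm above its foot, then a grey lid 54 mm across and 16 high; 72 mm tall in all, about 0.2 kg. z is its axis. May be absent.
- jar1_center (a point): centre, half-way up (36 mm above the underside), of a squat closed white plastic jar: 62 mm in diameter up to 56 mm above its foot, then a grey lid 54 mm across and 16 high; 72 mm tall in all, about 0.2 kg. z is its axis. May be absent.
- jar2_center (a point): centre, half-way up (36 mm above the underside), of a squat closed white plastic jar: 62 mm in diameter up to 56 mm above its foot, then a grey lid 54 mm across and 16 high; 72 mm tall in all, about 0.2 kg. z is its axis. May be absent.
Mind the look-alikes: they are no part of the job. Leave any orange look-alike of the part that bears bin1_center alone.

How it is judged (in metres and radians):
On the way:
1. every capsule has been tipped into the wash basket (x of capsule0 in the frame of basket between -0.065 and 0.065 m and y of capsule0 in the frame of basket between -0.085 and 0.085 m and z of capsule0 in the frame of basket between 0.015 and 0.055 m and x of capsule1 in the frame of basket between -0.065 and 0.065 m and y of capsule1 in the frame of basket between -0.085 and 0.085 m and z of capsule1 in the frame of basket between 0.015 and 0.055 m and x of capsule2 in the frame of basket between -0.065 and 0.065 m and y of capsule2 in the frame of basket between -0.085 and 0.085 m and z of capsule2 in the frame of basket between 0.015 and 0.055 m and x of capsule3 in the frame of basket between -0.065 and 0.065 m and y of capsule3 in the frame of basket between -0.085 and 0.085 m and z of capsule3 in the frame of basket between 0.015 and 0.055 m), for 0.2 s.
At the end, for the whole second after the job is handed in: All capsules in the basket; both bins upright (7 deg) on the mat, centres within 50 (x), 80 mm (y) of its centre; all jars upright (7 deg) on the tray, axes within 55 (x), 115 mm (y) of its centre; lidded box moved under 30 mm (all of step 1 and x of bin0_center in the frame of mat between -0.05 and 0.05 m and y of bin0_center in the frame of mat between -0.08 and 0.08 m and z of bin0_center in the frame of mat between 0.024 and 0.034 m and angle between each of bin0_center, bin1_center, jar0_center, jar1_center, jar2_center's own z axis and vertical below 0.12 rad and x of bin1_center in the frame of mat between -0.05 and 0.05 m and y of bin1_center in the frame of mat between -0.08 and 0.08 m and z of bin1_center in the frame of mat between 0.024 and 0.034 m and x of jar0_center in the frame of tray between -0.055 and 0.055 m and y of jar0_center in the frame of tray between -0.115 and 0.115 m and z of jar0_center in the frame of tray between 0.035 and 0.045 m and x of jar1_center in the frame of tray between -0.055 and 0.055 m and y of jar1_center in the frame of tray between -0.115 and 0.115 m and z of jar1_center in the frame of tray between 0.035 and 0.045 m and x of jar2_center in the frame of tray between -0.055 and 0.055 m and y of jar2_center in the frame of tray between -0.115 and 0.115 m and z of jar2_center in the frame of tray between 0.035 and 0.045 m and distance of lidded_box from where it was at the start of the episode below 0.03 m); the robot touches nothing.
It fails at once if a capsule falls on the counter (height (world z) of any of capsule0, capsule1, capsule2, capsule3 below 0.0125 m).
It fails at once if the fingers touch a capsule (more than 1 N) (contact force between the fingers and capsule0 above 1 N or contact force between the fingers and capsule1 above 1 N or contact force between the fingers and capsule2 above 1 N or contact force between the fingers and capsule3 above 1 N).
It fails at once if a bin is tipped by more than 17 degrees while it is still down in the frame ((x of bin0_center in the frame of frame between -0.05 and 0.05 m and y of bin0_center in the frame of frame between -0.09 and 0.09 m and z of bin0_center in the frame of frame between -0.1 and 0.052 m and angle between bin0_center's own z axis and vertical above 0.3 rad) or (x of bin1_center in the frame of frame between -0.05 and 0.05 m and y of bin1_center in the frame of frame between -0.09 and 0.09 m and z of bin1_center in the frame of frame between -0.1 and 0.052 m and angle between bin1_center's own z axis and vertical above 0.3 rad)).
It fails at once if the lidded box, cup or brush is moved by more than 5 cm (distance of any of lidded_box, cup, scrub_brush from where it was at the start of the episode above 0.05 m).
Of capsule0, capsule1, capsule2, capsule3 only 2 to 4 are there at a start; the rules pass over those that are not, and their reading is None.
Of jar0, jar1, jar2 only 2 to 3 are there at a start; the rules pass over those that are not, and their reading is None.
At some moment in a run one of jar0, jar1, jar2 may be knocked a few centimetres aside while the robot is not near it.
It also fails if it takes over 210 s, if anything falls off the work surface, if the arm or the gripper's body presses on something with over 40 N, if the wrist force passes 120 N, or if a joint passes its speed limit or range.

## Working session

There is one attempt and no reset: what is moved stays moved. The work goes in short steps, Python scripts to look and compute and a shell command to move; the robot and the scene stay as the last step left them, time stands still between calls to the robot, and variables do not carry over. Pictures are saved under pics/ and viewed, and the job is handed in when it is done.

```bash
mkdir -p pics; ls; python3 - <<'E'
from cell import ctrl
import cv2
print(ctrl.read_state())
for n in("scene","top"):
    d=ctrl.get_image(n)
    cv2.imwrite(f"pics/{n}0.png",d["image"][:,:,::-1])
    print(n,{k:v for k,v in d.items() if k not in("image","z_map")})
E
```

```text
pics
{'clock': 0.0, 'qpos': array([ 1.08316316,  0.62932213,  0.03847529,  1.51833948, -0.02698834,
        0.99630276, -0.01999895]), 'qd': array([-0.00178708,  0.00203118,  0.00026372, -0.00164299,  0.00100752,
        0.00068621,  0.00099755]), 'tau': array([ 6.06809135e-04, -5.63403583e+01,  1.22561339e+00, -1.93446761e+01,
        1.06080904e-02,  1.06984875e-02, -2.47553402e-05]), 'eef_pos': array([ 265.88915765, -592.46346793,  230.41437413]), 'tool_rot': array([-3.13974052e+00,  5.20243918e-05,  4.21814293e-01]), 'force': array([-0.93424944, -0.21722685, -0.84199697]), 'torque': array([-0.04797532,  0.00707487, -0.01121642]), 'width': 85.2683821685463}
scene {'vertical_fov': 45.39385761111718, 'cx': 317.890883992553, 'cy': 193.16455210928822, 'k1': -0.1298778911310999, 'extrinsics': array([[ 7.07072411e-01,  7.07117099e-01, -5.83214172e-03,
        -4.57077474e+02],
       [ 4.72562055e-01, -4.78635505e-01, -7.39995377e-01,
        -1.93519969e+02],
       [-5.26054854e-01,  5.20474267e-01, -6.72586670e-01,
         1.84828951e+03],
       [ 0.00000000e+00,  0.00000000e+00,  0.00000000e+00,
         1.00000000e+00]])}
top {'vertical_fov': 45.56374855103909, 'cx': 322.06264894222113, 'cy': 196.25504541497045, 'k1': -0.03918075850273557, 'extrinsics': array([[-2.92315417e-02, -9.99334920e-01,  2.17998565e-02,
         3.76452079e+01],
       [-9.84994034e-01,  2.50871370e-02, -1.70755349e-01,
         5.80659877e+02],
       [ 1.70094888e-01, -2.64641707e-02, -9.85072270e-01,
         1.23638750e+03],
       [ 0.00000000e+00,  0.00000000e+00,  0.00000000e+00,
         1.00000000e+00]])}
```

View pics/scene0.png

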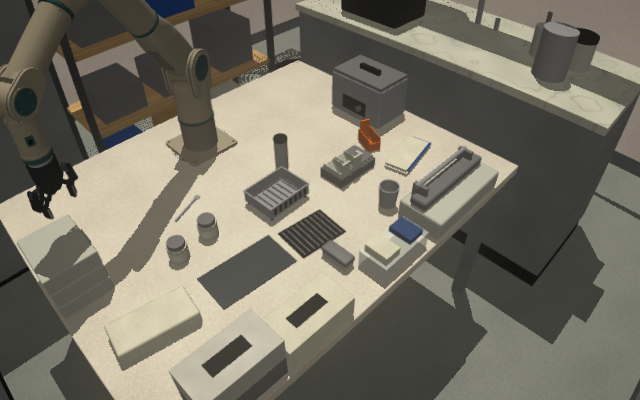

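View pics/top0.png

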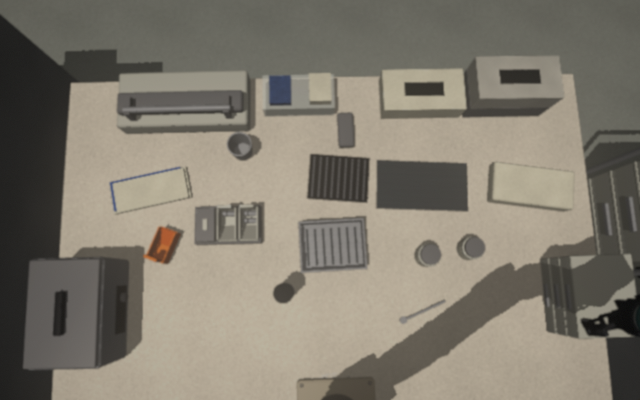

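The two bins appear in the frame's right slots, top (228,223) and (250,223), with an orange look-alike at (162,245). The jars are at (428,253) and (471,247). The dark, slim canister at (284,292) could be mistaken for a jar. Next I'll crop in closer and project pixels to positions.

```bash
cat > h.py <<'E'
from cell import ctrl
import numpy as np, cv2
from scipy.spatial.transform import Rotation as R
def cam(n): return ctrl.get_image(n)
def K(d):
    f=200/np.tan(np.radians(d["vertical_fov"]/2)); return f
def w2p(d,P):
    P=np.atleast_2d(P); E=d["extrinsics"]; c=P@E[:3,:3].T+E[:3,3]
    s=c[:,:2]/c[:,2:]; r2=(s**2).sum(1,keepdims=True)
    return s*(1+d["k1"]*r2)*K(d)+[d["cx"],d["cy"]]
def rays(d):
    f=K(d);u,v=np.meshgrid(np.arange(640),np.arange(400))
    t=np.stack([(u-d["cx"])/f,(v-d["cy"])/f],-1); s=t.copy()
    for _ in range(20): s=t/(1+d["k1"]*(s**2).sum(-1,keepdims=True))
    return s
def cloud(d):
    s=rays(d); z=d["z_map"].astype(float); c=np.concatenate([s*z[...,None],z[...,None]],-1)
    E=d["extrinsics"]; P=(c-E[:3,3])@E[:3,:3]; P[z<=0]=np.nan; return P
def p2z(d,u,v,h):
    s=rays(d)[int(round(v)),int(round(u))]; E=d["extrinsics"]
    o=-E[:3,:3].T@E[:3,3]; r=E[:3,:3].T@np.array([s[0],s[1],1]); return o+r*(h-o[2])/r[2]
def crop(d,u0,u1,v0,v1,k,fn):
    i=d["image"][v0:v1,u0:u1,::-1]; cv2.imwrite(fn,cv2.resize(i,None,fx=k,fy=k,interpolation=cv2.INTER_CUBIC))
def rel(p,rpy):
    "target tcp pos/rpy -> shift+rotvec(deg) in tool axes, from measured"
    s=ctrl.read_state(); A=R.from_euler('xyz',s["tool_rot"]);B=R.from_euler('xyz',rpy)
    return A.inv().apply(np.array(p)-s["eef_pos"]), np.degrees((A.inv()*B).as_rotvec())
E
python3 - <<'E'
from h import *
t=cam("top");s=cam("scene")
crop(t,180,280,190,260,8,"pics/c1.png");crop(s,310,390,110,190,7,"pics/c2.png")
P=cloud(t)
np.set_printoptions(precision=1,suppress=True)
for n,(u,v) in dict(frameL=(206,224),b0=(228,223),b1=(250,223),bask=(334,243),mat=(339,178),tray=(422,186),j0=(428,249),j1=(471,243),dark=(284,290),cup=(240,143),brush=(346,128),orange=(162,245)).items(): print(n,P[v,u])
# height map of top
Q=P[...,2]
hm=np.nan_to_num(np.clip(Q,0,120)/120*255).astype(np.uint8)
cv2.imwrite("pics/hm.png",hm)
print(np.nanmedian(P[330:350,200:260,2]))
E
```

```text
frameL [514.3 333.2  50.1]
b0 [520.5 281.9   7.8]
b1 [519.2 221.7   5.8]
bask [457.3  -8.1  12.7]
mat [640.2 -28.7   4.5]
tray [ 611.3 -262.5    5.1]
j0 [ 430.3 -251.6   70.4]
j1 [ 442.6 -367.1   71. ]
dark [337.4 123.6 132.2]
cup [748.4 249.3   6.1]
brush [775.7 -51.3  38. ]
orange [465.  463.6   3.1]
-0.19597560403437464
```

View pics/c1.png

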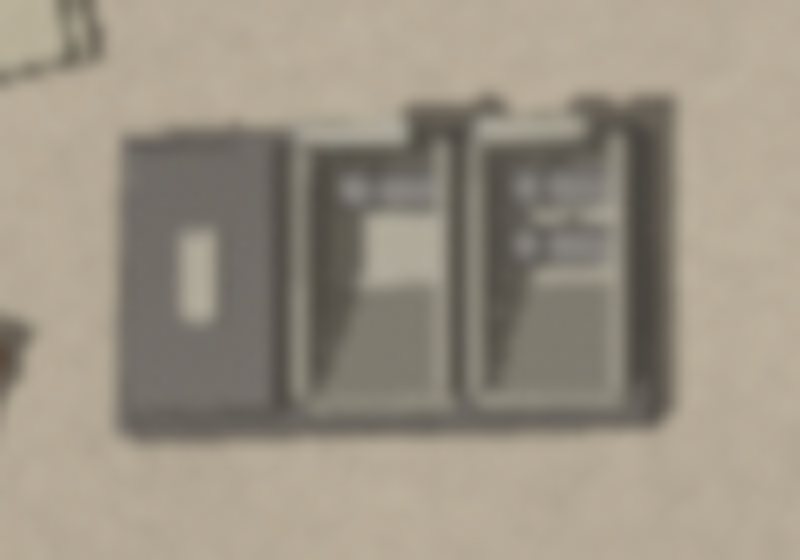

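View pics/c2.png

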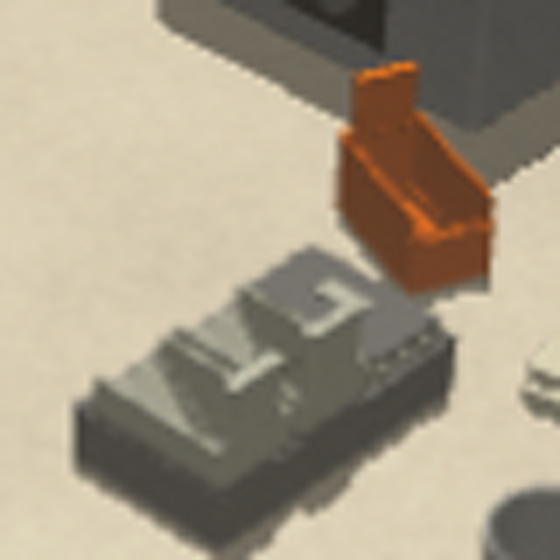

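View pics/hm.png

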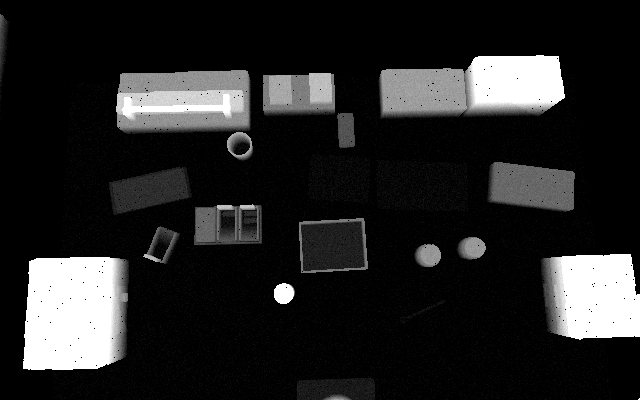

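```bash
python3 - <<'E'
from h import *
np.set_printoptions(precision=1,suppress=True)
out={}
for n in("top","scene"):
    cs=[cam(n) for _ in range(4)]
    d=cs[0]; z=np.stack([c["z_map"] for c in cs]); d["z_map"]=np.median(z,0)
    P=cloud(d); F=P.reshape(-1,3); F=F[~np.isnan(F[:,0])]; out[n]=(d,P,F)
    def box(x0,x1,y0,y1,z0,z1):
        m=(F[:,0]>x0)&(F[:,0]<x1)&(F[:,1]>y0)&(F[:,1]<y1)&(F[:,2]>z0)&(F[:,2]<z1); return F[m]
    def rect(Q):
        (c,s,a)=cv2.minAreaRect(Q[:,:2].astype(np.float32)); return c,s,a,len(Q)
    print(n)
    for nm,b in dict(tabA=(540,600,240,310,80,97),tabB=(540,600,170,240,80,97),lid=(430,600,290,380,44,54),frame=(430,600,150,380,20,60),
       bask=(350,560,-120,110,45,60),mat=None,j0=(380,480,-300,-205,64,80),j1=(390,500,-420,-320,64,80),cup=(650,850,180,320,72,86),brush=(700,860,-110,0,30,46)).items():
        if b is None: continue
        Q=box(*b)
        if len(Q)>3: print(nm,Q.mean(0),*rect(Q),"min",Q.min(0),"max",Q.max(0))
# mat & tray by colour in top (dark, height<10)
d,P,F=out["top"]; g=d["image"].max(2).astype(int)
m=((g<75)&(P[...,2]<12)).astype(np.uint8)
k,l,st,ce=cv2.connectedComponentsWithStats(cv2.morphologyEx(m,cv2.MORPH_CLOSE,np.ones((5,5))))
for i in range(1,k):
    if 300<st[i,4]<12000 and 300<ce[i][0]<480 and 140<ce[i][1]<220:
        Q=P[l==i]; Q=Q[~np.isnan(Q[:,0])]; print(ce[i],st[i],cv2.minAreaRect(Q[:,:2].astype(np.float32)),Q.mean(0))
E
```

```text
top
tabA [554.3 278.2  88.6] (554.2501831054688, 278.7955017089844) (36.49032974243164, 7.77262020111084) 88.95465087890625 59 min [550.5 260.5  82.1] max [558.5 297.1  92.7]
tabB [553.9 219.6  90.1] (554.5717163085938, 219.8677978515625) (7.838987350463867, 33.742393493652344) 1.0360995531082153 43 min [550.9 203.   86.8] max [558.7 236.7  92.3]
lid [513.3 334.2  48.7] (513.6528930664062, 330.6859436035156) (89.9068374633789, 60.236480712890625) 0.14058761298656464 682 min [468.7 300.6  44.3] max [558.6 360.9  54. ]
frame [507.7 285.   39.5] (513.4618530273438, 279.09796142578125) (102.53285217285156, 179.9033203125) 0.05893735960125923 1941 min [462.1 189.2  20. ] max [564.8 369.   59.7]
bask [450.5  -4.6  56. ] (449.2875671386719, -2.1630630493164062) (136.22901916503906, 176.11541748046875) 1.6270802021026611 547 min [379.8 -91.6  45.1] max [519.3  86.3  59.9]
j0 [ 416.  -256.7   70.8] (415.8905944824219, -256.9588317871094) (52.253448486328125, 49.684776306152344) 87.75108337402344 336 min [ 390.9 -283.1   64.3] max [ 441.1 -230.7   74.4]
j1 [ 431.7 -376.5   70.8] (431.850341796
[... 1690 characters left out ...]
 [ 463.6 -353.3   75.8]
cup [750.6 239.5  78. ] (773.1431274414062, 239.09030151367188) (66.84098052978516, 153.60446166992188) 88.55789184570312 159 min [696.4 206.8  72. ] max [849.7 273.8  84.9]
brush [784.4 -52.7  39.3] (794.7169799804688, -49.16261672973633) (131.6758575439453, 52.13204574584961) 6.069594383239746 463 min [729.4 -76.1  30. ] max [857.9 -18.3  46. ]
[338.2 177.8] [ 309  155   59   46 2447] ((641.6751708984375, -26.73955535888672), (162.4781494140625, 123.682373046875), 84.51559448242188) [641.4 -26.6   3.2]
[421.1 185.4] [ 378  162   88   48 3916] ((614.5263061523438, -262.1867370605469), (249.23329162597656, 129.90835571289062), 86.58204650878906) [ 613.8 -260.8    2.9]
```

```bash
cat >> h.py <<'E'
import json,sys
def st(log=True):
    s=ctrl.read_state()
    if log: open("log.jsonl","a").write(json.dumps({k:np.asarray(s[k]).tolist() for k in("qpos","eef_pos","tool_rot","clock")})+"\n")
    return s
def go(p,rpy):
    s=st(); a,b=rel(p,rpy); np.set_printoptions(precision=2,suppress=True)
    print("t",round(float(s["clock"]),2),"pos",s["eef_pos"],"rpy",s["tool_rot"],"w",s["width"],"f",s["force"]);print("q",s["qpos"]); print("SHIFT",a,"ROT",b)
E
python3 -c "
from h import *
go([557,218,180],[np.pi,0,np.pi/2])"
```

```text
t 0.6 pos [ 266.12 -593.03  231.32] rpy [ 3.14 -0.    0.42] w 85.28030358879478 f [ 0.6  -0.17 -0.77]
q [ 1.08  0.63  0.04  1.52 -0.03  1.   -0.02]
SHIFT [ 597.4  -620.88   51.32] ROT [  0.    -0.   -65.83]
```

```bash
python3 -m jog '300 -310 0 0 0 -33 1; 300 -310 0 0 0 -33 1; 300 -310 0 0 0 -33 1; 300 -310 0 0 0 -33 1; 300 -310 0 0 0 -33 1; 300 -310 0 0 0 -33 1; 300 -310 0 0 0 -33 1; 300 -310 0 0 0 -33 1'; python3 -c "
from h import *
go([557,218,180],[np.pi,0,np.pi/2])"
```

```text
clock: 1.6
eef_pos: [414.8, -182.7, 231.8]
tool_rot: [3.141, -0.002, 1.007]
force: [0.3, -0.1, 0.3]
width: 85.2
t 1.6 pos [ 414.84 -182.72  231.78] rpy [ 3.14 -0.    1.01] w 85.18640880812472 f [ 0.27 -0.15  0.31]
q [ 0.48  0.35 -0.17  2.04  0.08  0.75 -0.3 ]
SHIFT [414.57 -94.    52.59] ROT [  0.07  -0.11 -32.3 ]
```

```bash
python3 -m jog '415 -94 0 0 0 -32 1; 415 -94 0 0 0 -32 1; 415 -94 0 0 0 -32 1; 415 -94 0 0 0 -32 1; 415 -94 0 0 0 -32 1; 415 -94 0 0 0 -32 1; 415 -94 0 0 0 -32 1; 415 -94 50 0 0 -32 1'; python3 -c "
from h import *
go([557,218,140],[np.pi,0,np.pi/2])
d=cam('top');crop(d,180,300,150,260,5,'pics/a1.png')
d=cam('scene');crop(d,280,420,60,200,4,'pics/a2.png')"
```

```text
clock: 2.6
eef_pos: [563.2, 218.3, 184.0]
tool_rot: [3.132, -0.007, 1.561]
force: [0.2, -0.8, -0.6]
width: 85.2
t 2.6 pos [563.19 218.31 184.02] rpy [ 3.13 -0.01  1.56] w 85.21616301657377 f [ 0.19 -0.76 -0.64]
q [-0.21  0.63 -0.32  1.71  0.25  0.84 -0.66]
SHIFT [-0.69 -6.62 43.95] ROT [ 0.57 -0.41 -0.59]
```

View pics/a2.png

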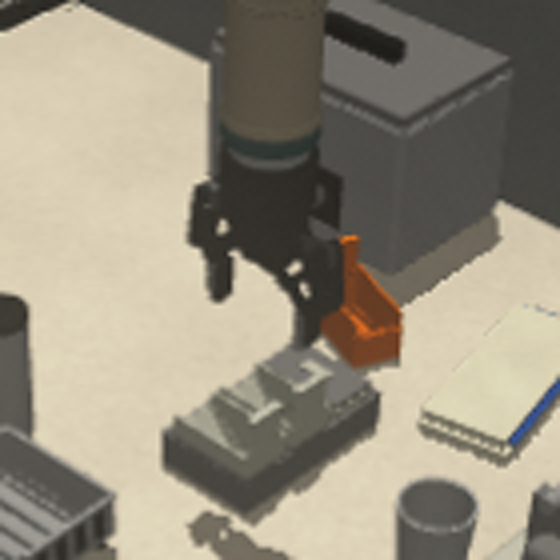

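View pics/a1.png

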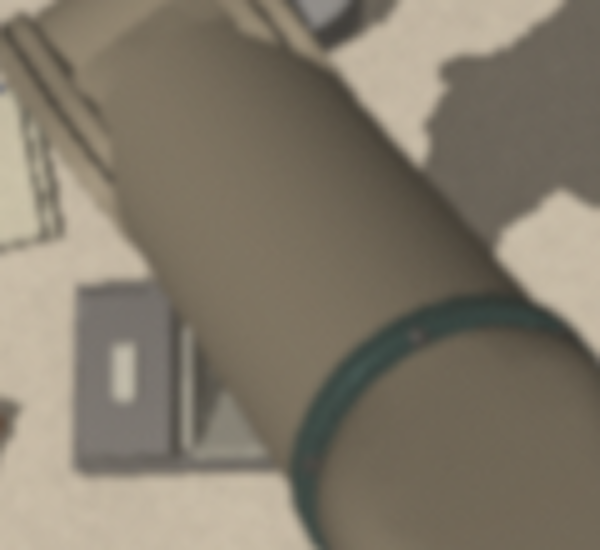

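```bash
python3 -c "
from h import *
np.set_printoptions(precision=1,suppress=True)
for n in('scene',):
    P=cloud(cam(n)).reshape(-1,3); s=st()
    m=(abs(P[:,0]-563)<90)&(abs(P[:,1]-218)<45)&(P[:,2]>120)&(P[:,2]<230); Q=P[m]
    print(s['eef_pos'],Q[:,2].min())
    for lo in (195,200,205,210,215):
        q=Q[(Q[:,2]>lo)&(Q[:,2]<lo+5)]
        for side in(0,1):
            w=q[(q[:,0]>563)==side]
            if len(w): print(lo,side,len(w),w.min(0),w.max(0))
"
```

```text
[557.7 209.8 179.2] 191.45749540997554
195 0 9 [509.3 198.  195.4] [519.3 218.4 200. ]
195 1 6 [600.2 195.8 196.2] [613.4 208.6 199.9]
200 0 5 [513.5 197.4 201.2] [516.2 216.5 202.9]
200 1 7 [602.7 196.6 200.1] [612.4 214.3 204.5]
205 0 9 [511.4 193.5 205.1] [518.5 218.3 209.5]
205 1 10 [602.2 193.9 205.4] [617.8 207.8 209.4]
210 0 12 [507.6 197.2 210. ] [518.1 221.1 214.7]
210 1 6 [603.3 195.4 211.2] [615.8 210.7 213.3]
215 0 7 [508.4 199.1 215.1] [520.9 220.  219.4]
215 1 11 [604.2 193.7 215.4] [618.7 210.3 219.6]
```

```bash
python3 -c "
from h import *
go([557,218.5,59],[np.pi,0,np.pi/2])"
```

```text
t 2.75 pos [557.67 209.77 179.18] rpy [-3.14  0.    1.55] w 85.49913528465473 f [0.27 0.45 0.2 ]
q [-0.21  0.63 -0.32  1.72  0.25  0.84 -0.65]
SHIFT [  9.17  -0.17 120.15] ROT [-0.31  0.21 -0.91]
```

```bash
python3 -m jog '9 0 50 0 0 -1 1; 9 0 70 0 0 -1 1; 9 0 90 0 0 -1 1; 9 0 105 0 0 -1 1; 9 0 113 0 0 -1 1; 9 0 120 0 0 -1 1; 9 0 120 0 0 -1 1; 9 0 120 0 0 -1 1'; python3 -c "
from h import *
go([557,218.5,59],[np.pi,0,np.pi/2])
d=cam('scene');crop(d,300,400,110,200,6,'pics/a3.png')"
```

```text
clock: 3.75
eef_pos: [559.4, 221.5, 61.8]
tool_rot: [3.141, -0.0, 1.574]
force: [-0.5, 0.1, 0.9]
width: 85.5
t 3.75 pos [559.41 221.51  61.79] rpy [ 3.14 -0.    1.57] w 85.51149450834875 f [-0.52  0.13  0.95]
q [-0.26  0.79 -0.26  1.78  0.33  0.61 -0.72]
SHIFT [-3.   -2.42  2.79] ROT [ 0.04 -0.02  0.17]
```

View pics/a3.png

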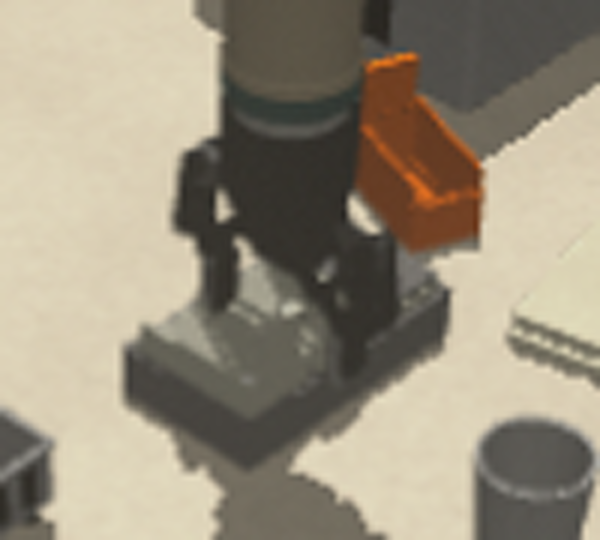

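The fingers straddle the near bin's tab, scene crop around (240-350,320), so I'm closing.

```bash
python3 -m jog '-3 -2 3 0 0 0 1; -3 -2 3 0 0 0 -1; -3 -2 3 0 0 0 -1; -3 -2 3 0 0 0 -1; -3 -2 3 0 0 0 -1; -3 -2 3 0 0 0 -1; -3 -2 3 0 0 0 -1; -3 -2 3 0 0 0 -1'; python3 -c "
from h import *
go([557,218.5,59],[np.pi,0,np.pi/2])"
```

```text
clock: 4.8
eef_pos: [557.0, 218.4, 58.5]
tool_rot: [-3.141, -0.0, 1.574]
force: [-1.1, 0.1, 2.9]
width: 7.2
t 4.8 pos [556.99 218.4   58.46] rpy [-3.14 -0.    1.57] w 7.170411505488225 f [-1.14  0.05  2.93]
q [-0.26  0.8  -0.26  1.79  0.33  0.6  -0.72]
SHIFT [ 0.1   0.01 -0.54] ROT [-0.01 -0.    0.18]
```

```bash
python3 -m jog '0 0 -4 0 0 0 -1; 0 0 -14 0 0 0 -1; 0 0 -28 0 0 0 -1; 0 0 -45 0 0 0 -1; 0 0 -62 0 0 0 -1; 0 0 -80 0 0 0 -1; 0 0 -98 0 0 0 -1; 0 0 -115 0 0 0 -1'; python3 -m jog '0 0 -10 0 0 0 -1; 0 0 -15 0 0 0 -1; 0 0 -20 0 0 0 -1; 0 0 -20 0 0 0 -1; 0 0 -20 0 0 0 -1'; python3 -c "
from h import *
go([557,218.5,200],[np.pi,0,np.pi/2])
d=cam('scene');crop(d,280,400,60,200,4,'pics/a4.png')"
```

```text
clock: 5.8
eef_pos: [557.2, 218.3, 174.7]
tool_rot: [3.141, -0.0, 1.574]
force: [-0.8, 0.2, -0.1]
width: 7.3
clock: 6.42
eef_pos: [556.8, 218.1, 192.9]
tool_rot: [-3.141, 0.0, 1.574]
force: [0.3, 0.6, -1.5]
width: 7.0
t 6.42 pos [556.83 218.14 192.86] rpy [-3.14  0.    1.57] w 6.977998011361905 f [ 0.35  0.63 -1.48]
q [-0.21  0.61 -0.33  1.7   0.25  0.87 -0.65]
SHIFT [ 0.36  0.16 -7.14] ROT [-0.05  0.02  0.17]
```

View pics/a4.png

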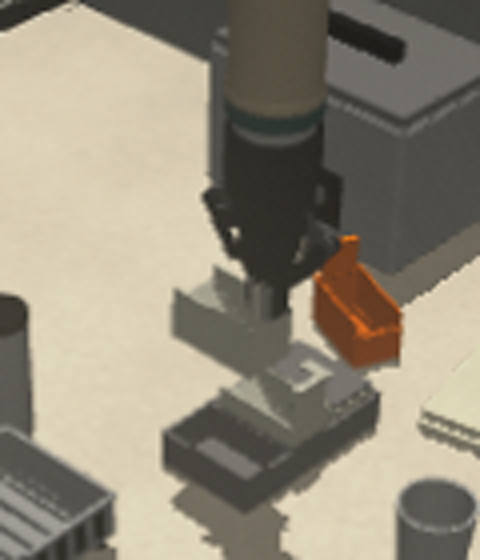

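```bash
cat > kin.py <<'E'
from h import *
from scipy.optimize import least_squares
import itertools
D=[json.loads(l) for l in open("log.jsonl")]
def fk(q,p,sg):
    o,h,L1,L2,L3,a1,a2,a3,q7o=p
    rz=lambda a:R.from_euler('z',a); ry=lambda a:R.from_euler('y',a)
    A=rz(o+sg[0]*q[0]); x=np.array([0,0,h.item() if hasattr(h,'item') else h])
    A=A*ry(q[1])*rz(sg[1]*q[2]); x=x+A.apply([a1,0,L1])
    A=A*ry(q[3])*rz(sg[2]*q[4]); x=x+A.apply([a2,0,L2])
    A=A*ry(q[5])*rz(sg[3]*q[6]+q7o); x=x+A.apply([0,0,L3]) 
    return A,x
E
python3 - <<'E'
from kin import *
best=[]
for sg in itertools.product([1,-1],repeat=4):
    def res(p):
        r=[]
        for d in D:
            A,x=fk(d["qpos"],p,sg)
            r+=list((x-d["eef_pos"])/100)+list((A.inv()*R.from_euler('xyz',d["tool_rot"])).as_rotvec())
        return r
    for o in (0,1.57,3.14,-1.57):
      for q7 in (0,1.57,3.14,-1.57):
        f=least_squares(res,[o,330,420,420,300,0,0,0,q7]); best.append((f.cost,sg,f.x))
best.sort(key=lambda b:b[0])
np.set_printoptions(precision=3,suppress=True)
for b in best[:4]: print(b)
E
```

```text
Still running in the background as job /tmp/bash_jobs.1000/28e85757e470 (pid 805). You'll get a notice when it ends.
```

```bash
kill -- -$(cat /tmp/bash_jobs.1000/28e85757e470/pid); cat > fit.py <<'E'
from kin import *
def rz(a):c,s=np.cos(a),np.sin(a);return np.array([[c,-s,0],[s,c,0],[0,0,1]])
def ry(a):c,s=np.cos(a),np.sin(a);return np.array([[c,0,s],[0,1,0],[-s,0,c]])
def fk2(q,p,sg):
    o,h,L1,L2,L3,a1,a2,a3,q7o=p
    A=rz(o+sg[0]*q[0])@ry(q[1])@rz(sg[1]*q[2]); x=np.array([0,0,h])+A@[a1,0,L1]
    A=A@ry(q[3])@rz(sg[2]*q[4]); x=x+A@[a2,0,L2]
    A=A@ry(q[5]); x=x+A@[a3,0,L3]
    return A@rz(sg[3]*q[6]+q7o),x
if __name__=="__main__":
    best=[]
    for sg in itertools.product([1,-1],repeat=4):
        M=[R.from_euler('xyz',d["tool_rot"]).as_matrix() for d in D]
        def res(p):
            r=[]
            for d,m in zip(D,M):
                A,x=fk2(d["qpos"],p,sg)
                r+=list((x-d["eef_pos"])/100)+list((A-m).ravel())
            return r
        o=-1.149-sg[0]*1.083
        for q7 in (1.57,-1.57):
            f=least_squares(res,[o,330,420,420,300,0,0,0,q7],max_nfev=60); best.append((f.cost,sg,f.x))
    best.sort(key=lambda b:b[0])
    np.set_printoptions(precision=3,suppress=True)
    for b in best[:3]: print(b)
E
timeout 200 env OMP_NUM_THREADS=1 python3 fit.py
```

```text
(np.float64(0.0030681419635169133), (-1, -1, -1, -1), array([ -0.046, 285.422, 559.446, 386.146, 298.523,   2.148,  -1.159,
         6.018,   1.525]))
(np.float64(0.0030681419635650285), (-1, -1, -1, -1), array([ -0.046, 285.421, 559.445, 386.146, 298.523,   2.148,  -1.159,
         6.018,   1.525]))
(np.float64(1.0989639058331329), (-1, -1, 1, -1), array([ -0.046, -17.069, 559.08 , 385.686,  -3.493,   2.219,  -1.837,
         5.998,   1.21 ]))
```

```bash
cat > ik.py <<'E'
from fit import *
PAR=[-0.046,285.42,559.45,386.15,298.52,2.15,-1.16,6.02,1.525]; SG=(-1,-1,-1,-1)
LO=np.array([-3.06,-.37,-1.25,.18,-1.1,.23,-2.94]);HI=np.array([3.06,2.12,1.32,2.47,4.24,1.98,2.94])
def toolR(psi,th):
    u=np.array([np.cos(psi),np.sin(psi),0]);z=np.array([0,0,1.])
    y=np.cos(th)*u+np.sin(th)*z; zz=np.sin(th)*u-np.cos(th)*z; return np.stack([np.cross(y,zz),y,zz],1)
LIP=np.array([0,-86,17.5])
def ik(x,M,q0,w=0.01):
    def r(q):
        A,p=fk2(q,PAR,SG); return np.r_[(p-x)/50,(A-M).ravel(),w*(q-q0)]
    f=least_squares(r,np.clip(q0,LO+1e-3,HI-1e-3),bounds=(LO,HI)); A,p=fk2(f.x,PAR,SG)
    return f.x,np.linalg.norm(p-x),np.degrees(np.arccos(np.clip((np.trace(A.T@M)-1)/2,-1,1)))
E
cat > t.py <<'E'
from ik import *
np.set_printoptions(precision=2,suppress=True)
q00=np.array(D[-1]["qpos"])
for psi in (90,-90,60,-60,120,-120,180,0):
    q=q00.copy()
    # yaw & move first
    ok=[]
    for k in np.linspace(0.1,1,10):
        x=np.array([557,218,190])*(1-k)+k*np.array([451+0,-2,220]); M=toolR(np.radians(psi)*k,0); q,e,a=ik(x,M,q); ok.append((e,a))
    print("psi",psi,"hover worst",np.max(ok,0),q)
    for th in range(10,91,10):
        t=np.radians(th); M=toolR(np.radians(psi),t); lz=70 if th>=40 else 110
        x=np.array([451,-2,lz])-M@LIP; q,e,a=ik(x,M,q); print(th,round(e,1),round(a,1),q) if th in(70,80,90) or e>5 else 0
E
timeout 500 env OMP_NUM_THREADS=1 python3 t.py
```

```text
psi 90 hover worst [0. 0.] [ 0.56  0.48 -0.87  2.06  0.5   0.82  0.97]
70 0.0 0.0 [ 1.17  1.36 -1.25  2.01  0.06  0.77  1.71]
80 0.0 0.0 [ 1.21  1.48 -1.25  1.95 -0.01  0.87  1.81]
90 0.0 0.0 [ 1.24  1.61 -1.25  1.9  -0.07  0.97  1.88]
psi -90 hover worst [0. 0.] [-0.12  0.37  0.11  2.06 -0.06  0.72 -1.55]
70 0.0 0.0 [-1.12  1.13  0.9   2.01  0.43  0.83 -2.34]
80 0.0 0.0 [-1.17  1.25  0.91  1.96  0.44  0.94 -2.38]
90 0.0 0.0 [-1.21  1.38  0.92  1.9   0.45  1.06 -2.41]
psi 60 hover worst [0. 0.] [ 0.46  0.44 -0.7   2.06  0.39  0.78  0.57]
70 0.3 1.4 [ 1.25  1.25 -1.09  2.34 -1.1   0.23  2.75]
80 0.0 0.0 [ 1.34  1.4  -1.08  2.33 -1.05  0.3   2.82]
90 0.0 0.0 [ 1.38  1.51 -1.02  2.28 -0.95  0.47  2.84]
psi -60 hover worst [0. 0.] [-0.01  0.36 -0.05  2.06  0.03  0.72 -1.12]
70 0.2 1.2 [-1.34  1.25  1.08  2.35  1.21  0.23 -2.94]
80 0.0 0.0 [-1.42  1.41  1.09  2.34  1.08  0.29 -2.94]
90 0.0 0.0 [-1.47  1.52  1.03  2.29  0.96  0.45 -2.94]
psi 120 hover worst [0. 0.] [ 0.66  0.55 -1.04  2.06  0.62  0.88  1.36]
70 0.0 0.0 [ 0.94  1.39 -1.25  1.72  0.15  1.32  1.8 ]
80 0.0 0.0 [ 0.95  1.49 -1.
[... 211 characters left out ...]
80 0.0 0.0 [-0.82  1.18  0.67  1.64  0.34  1.49 -2.47]
90 0.0 0.0 [-0.83  1.29  0.68  1.57  0.38  1.62 -2.46]
psi 180 hover worst [0. 0.] [ 0.75  0.66 -1.25  2.06  0.77  1.    2.24]
70 0.0 0.0 [ 0.4   1.26 -0.94  1.44  0.32  1.98  2.39]
80 1.4 5.0 [ 0.06  1.12 -0.21  1.36  0.06  1.98  2.94]
90 4.5 16.6 [ 0.06  1.13 -0.19  1.33  0.04  1.98  2.94]
psi 0 hover worst [0. 0.] [ 0.23  0.38 -0.36  2.06  0.2   0.74 -0.26]
50 5.1 17.2 [ 0.7   0.85 -1.25  2.47  2.    0.94 -2.01]
60 8.1 28.8 [ 0.71  0.8  -1.25  2.47  1.94  0.89 -1.98]
70 10.9 40.7 [ 0.71  0.76 -1.25  2.47  1.86  0.85 -1.95]
80 13.4 49.5 [-0.08  1.11 -0.99  2.47  1.58  1.98 -2.94]
90 13.6 57.1 [-0.43  0.92 -0.45  2.47  1.58  1.53 -2.94]
```

```bash
cat > t2.py <<'E'
from ik import *
np.set_printoptions(precision=2,suppress=True)
def pts(q):
    o,h,L1,L2,L3,*_=PAR
    A=rz(o-q[0])@ry(q[1])@rz(-q[2]); e=np.array([0,0,h])+A@[0,0,L1]; A=A@ry(q[3])@rz(-q[4]); w=e+A@[0,0,L2]; return e,w
for psi in (-90,-105,90,105):
    q=np.array(D[-1]["qpos"])
    for k in np.linspace(0.1,1,10):
        x=np.array([557,218,190])*(1-k)+k*np.array([451,-2,220]); M=toolR(np.radians(psi)*k,0); q,e,a=ik(x,M,q)
    for th in range(0,86,10):
        t=np.radians(th); M=toolR(np.radians(psi),t); lz=110-th/2
        x=np.array([451,-2,lz])-M@LIP; q,e,a=ik(x,M,q); print(psi,th,round(e,1),x,"elbow",*pts(q))
E
timeout 500 env OMP_NUM_THREADS=1 python3 t2.py
```

```text
-90 0 0.0 [451.  -88.  127.5] elbow [279.67 -42.98 768.04] [454.03 -88.86 426.56]
-90 10 0.0 [451.   -83.65 137.17] elbow [278.81  35.34 769.16] [454.14 -31.78 431.71]
-90 20 0.0 [451.   -76.83 145.86] elbow [276.68 116.55 757.48] [454.07  26.12 426.62]
-90 30 0.0 [451.   -67.73 153.16] elbow [272.33 198.13 732.15] [453.89  82.88 411.42]
-90 40 0.0 [451.   -56.63 158.69] elbow [265.24 275.73 693.59] [453.68 136.78 386.52]
-90 50 0.0 [451.   -43.87 162.13] elbow [255.8  345.21 643.73] [453.5  186.23 352.61]
-90 60 0.0 [451.   -29.84 163.23] elbow [244.95 403.95 585.1 ] [453.36 229.79 310.61]
-90 70 0.0 [451.   -14.97 161.8 ] elbow [233.76 450.78 520.23] [453.27 266.2  261.66]
-90 80 0.0 [451.     0.3  157.73] elbow [223.11 485.47 451.32] [453.22 294.37 207.11]
-105 0 0.0 [428.74 -85.07 127.5 ] elbow [271.23 -32.31 773.65] [431.65 -86.19 426.56]
-105 10 0.0 [429.87 -80.87 137.17] elbow [276.33  44.72 769.8 ] [446.38 -31.03 431.48]
-105 20 0.0 [431.63 -74.28 145.86] elbow [280.76 117.08 754.94] [461.15  24.8  426.22]
-105 30 0.0 [433.99 -65.49 153.16] elbow [285.12 184.64 729.94] [475.5
[... 1366 characters left out ...]
137.17] elbow [ 300.89 -182.92  720.15] [445.06  29.57 431.75]
105 20 0.0 [431.63  70.28 145.86] elbow [ 293.97 -264.75  680.99] [460.31 -26.07 427.07]
105 30 0.0 [433.99  61.49 153.16] elbow [ 284.88 -338.93  627.41] [475.2  -80.83 412.29]
105 40 0.0 [436.86  50.77 158.69] elbow [ 273.61 -396.64  569.68] [ 489.38 -133.1   387.73]
105 50 0.0 [440.16  38.45 162.13] elbow [ 262.82 -434.72  519.78] [ 502.4  -181.33  353.93]
105 60 0.0 [443.79  24.9  163.23] elbow [ 253.54 -466.33  462.17] [ 513.82 -223.82  311.98]
105 70 0.0 [447.64  10.53 161.8 ] elbow [ 245.15 -489.77  399.48] [ 523.35 -259.34  263.05]
105 80 0.0 [451.6   -4.22 157.73] elbow [ 237.38 -504.24  334.2 ] [ 530.76 -286.88  208.51]
```

```bash
cat >> h.py <<'E'
def tip(psi,th,lip):
    psi,th=np.radians(psi),np.radians(th)
    u=np.array([np.cos(psi),np.sin(psi),0]);z=np.array([0,0,1.])
    y=np.cos(th)*u+np.sin(th)*z; zz=np.sin(th)*u-np.cos(th)*z; M=np.stack([np.cross(y,zz),y,zz],1)
    return np.array(lip)-M@np.array([0,-86,17.5]), R.from_matrix(M).as_euler('xyz')
E
python3 -c "
from h import *
x,r=tip(-100,0,[452,-2,150]); print(x,r)
go(x,r)"
```

```text
[437.06625672 -86.69346676 167.5       ] [ 3.14159265  0.         -0.17453293]
t 6.47 pos [556.87 218.15 192.85] rpy [-3.14  0.    1.57] w 7.220557664817266 f [-0.38  0.18 -0.63]
q [-0.21  0.61 -0.33  1.7   0.25  0.87 -0.65]
SHIFT [-304.48 -120.67   25.55] ROT [ -0.02   0.05 100.17]
```

```bash
python3 -m jog '-8 -3 0 0 0 3 -1; -24 -10 0 0 0 8 -1; -45 -18 0 0 0 15 -1; -68 -27 0 0 0 22 -1; -92 -36 0 0 0 30 -1; -116 -45 0 0 0 38 -1; -140 -54 0 0 0 46 -1; -164 -64 0 0 0 54 -1'; python3 -c "
from h import *
x,r=tip(-100,0,[452,-2,150])
go(x,r)"
```

```text
clock: 7.48
eef_pos: [492.9, 52.8, 193.4]
tool_rot: [3.141, 0.0, 0.624]
force: [0.2, 0.4, -1.2]
width: 7.2
t 7.47 pos [492.94  52.81 193.38] rpy [3.14 0.   0.62] w 7.171325955729991 f [ 0.18  0.4  -1.2 ]
q [-0.11  0.46 -0.08  1.98  0.05  0.7  -1.17]
SHIFT [-126.86   80.54   25.91] ROT [ 0.01  0.   45.76]
```

```bash
python3 -m jog '-24 14 0 0 0 8 -1; -46 27 0 0 0 16 -1; -66 40 5 0 0 24 -1; -86 52 10 0 0 31 -1; -104 64 15 0 0 38 -1; -117 73 20 0 0 43 -1; -124 79 24 0 0 46 -1; -127 80 25 0 0 46 -1'; python3 -m jog '0 0 0 0 0 0 -1; 0 0 0 0 0 0 -1'; python3 -c "
from h import *
x,r=tip(-100,0,[452,-2,150])
go(x,r)
d=cam('top');crop(d,280,400,180,290,6,'pics/b1.png')
d=cam('scene');crop(d,180,340,100,240,4,'pics/b2.png')"
```

```text
clock: 8.48
eef_pos: [438.3, -85.7, 168.1]
tool_rot: [-3.142, 0.0, -0.172]
force: [0.3, 0.7, -1.2]
width: 7.2
clock: 8.72
eef_pos: [438.6, -84.8, 168.4]
tool_rot: [-3.141, -0.0, -0.17]
force: [0.0, -0.6, -0.7]
width: 7.0
t 8.72 pos [438.61 -84.82 168.41] rpy [-3.14 -0.   -0.17] w 7.01779338261824 f [ 0.03 -0.63 -0.68]
q [ 0.03  0.45  0.14  2.13 -0.11  0.57 -1.49]
SHIFT [-1.21  2.11  0.91] ROT [-0.02 -0.02  0.25]
```

View pics/b2.png

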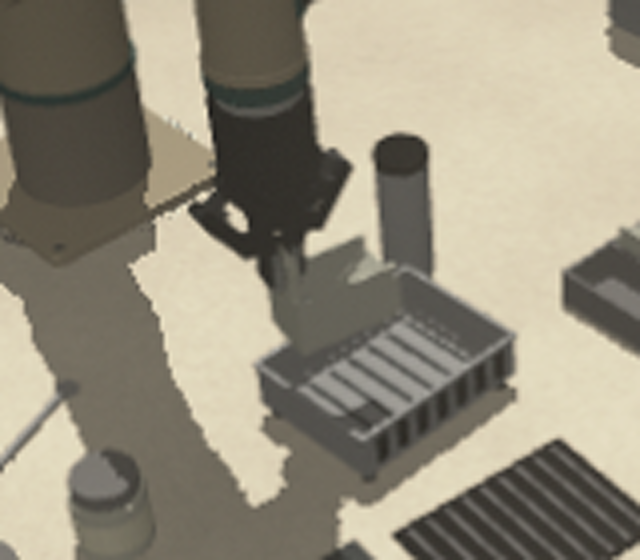

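View pics/b1.png

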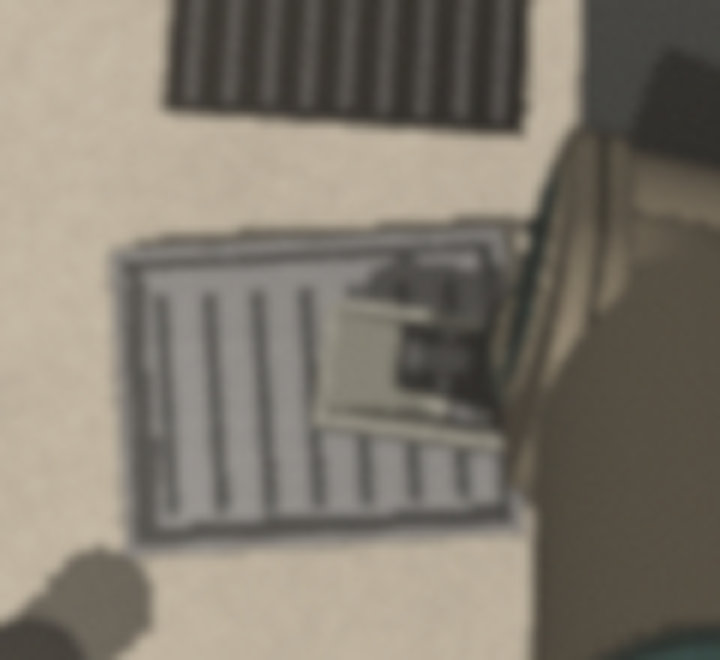

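```bash
cat > seq.py <<'E'
from h import *
def seq(psi,L,lipxy):
    np.set_printoptions(precision=1,suppress=True)
    go(*tip(psi,*[L[0][0]],[*lipxy,L[0][1]]))
    for th,z in L:
        a,b=rel(*tip(psi,th,[*lipxy,z])); print(th,z,np.round(a),np.round(b,1))
E
python3 -c "
from seq import *
seq(-100,[(5,130),(10,115),(15,104),(20,96),(25,89),(30,83),(35,77),(40,73)],(452,-12))"
```

```text
t 8.82 pos [438.57 -84.98 168.43] rpy [-3.14 -0.   -0.17] w 7.069472904455512 f [ 0.4   0.61 -1.31]
q [ 0.03  0.45  0.14  2.13 -0.11  0.57 -1.49]
SHIFT [ 0.51  9.95 13.5 ] ROT [-5.02 -0.03  0.23]
5 130 [ 1. 10. 13.] [-5.  -0.   0.2]
10 115 [ 1.  7. 21.] [-10.   -0.    0.2]
15 104 [ 1.  4. 25.] [-15.   -0.1   0.2]
20 96 [ 1.  1. 27.] [-20.   -0.1   0.2]
25 89 [ 1. -4. 27.] [-25.   -0.1   0.2]
30 83 [ 1. -8. 27.] [-30.   -0.1   0.2]
35 77 [  1. -14.  28.] [-35.   -0.1   0.2]
40 73 [  1. -20.  27.] [-40.   -0.1   0.2]
```

```bash
python3 -m jog '1 10 13 -5 0 0 -1; 1 7 21 -10 0 0 -1; 1 4 25 -15 0 0 -1; 1 1 27 -20 0 0 -1; 1 -4 27 -25 0 0 -1; 1 -8 27 -30 0 0 -1; 1 -14 28 -35 0 0 -1; 1 -20 27 -38 0 0 -1'; python3 -c "
from seq import *
seq(-100,[(43,71),(47,69),(51,68),(55,67),(60,66),(66,65),(72,64),(78,63)],(452,-12))"
```

```text
clock: 9.82
eef_pos: [443.4, -64.0, 140.6]
tool_rot: [2.477, -0.0, -0.168]
force: [0.7, 0.6, -1.2]
width: 7.2
t 9.82 pos [443.4  -64.02 140.63] rpy [ 2.48 -0.   -0.17] w 7.168469095140928 f [ 0.73  0.6  -1.2 ]
q [-0.78  0.8   0.66  2.07  0.25  0.68 -2.17]
SHIFT [-0.55 -0.27 -2.52] ROT [-4.92 -0.23  0.27]
43 71 [-1. -0. -3.] [-4.9 -0.2  0.3]
47 69 [-1. -3. -7.] [-8.9 -0.2  0.3]
51 68 [ -0.  -6. -12.] [-12.9  -0.3   0.3]
55 67 [ -0. -10. -16.] [-16.9  -0.3   0.2]
60 66 [ -0. -14. -22.] [-21.9  -0.3   0.2]
66 65 [ -0. -20. -29.] [-27.9  -0.3   0.2]
72 64 [ -0. -27. -35.] [-33.9  -0.3   0.2]
78 63 [ -0. -35. -40.] [-39.9  -0.3   0.2]
```

```bash
python3 -m jog '0 0 -3 -5 0 0 -1; 0 -3 -7 -9 0 0 -1; 0 -6 -12 -13 0 0 -1; 0 -10 -16 -17 0 0 -1; 0 -14 -22 -22 0 0 -1; 0 -20 -29 -28 0 0 -1; 0 -27 -35 -34 0 0 -1; 0 -35 -40 -40 0 0 -1'; python3 -c "
from seq import *
seq(-100,[(80,64),(84,66)],(452,-12))
d=cam('scene');crop(d,180,340,80,240,4,'pics/b3.png')
d=cam('top');crop(d,280,400,180,290,6,'pics/b4.png')"
```

```text
clock: 10.82
eef_pos: [452.3, -12.9, 150.3]
tool_rot: [1.779, -0.0, -0.169]
force: [-0.4, -0.1, -0.5]
width: 7.1
t 10.82 pos [452.28 -12.93 150.34] rpy [ 1.78 -0.   -0.17] w 7.134502126759561 f [-0.37 -0.1  -0.48]
q [-1.05  1.29  0.76  1.78  0.31  1.18 -2.38]
SHIFT [-0.42  0.71 -3.39] ROT [-1.95 -0.29  0.05]
80 64 [-0.  1. -3.] [-2.  -0.3  0.1]
84 66 [ -0.   1. -10.] [-6.  -0.3  0. ]
```

View pics/b3.png

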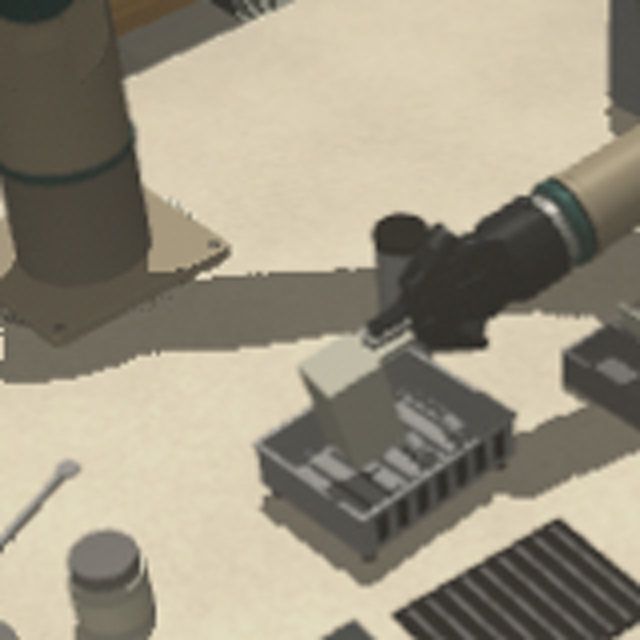

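View pics/b4.png

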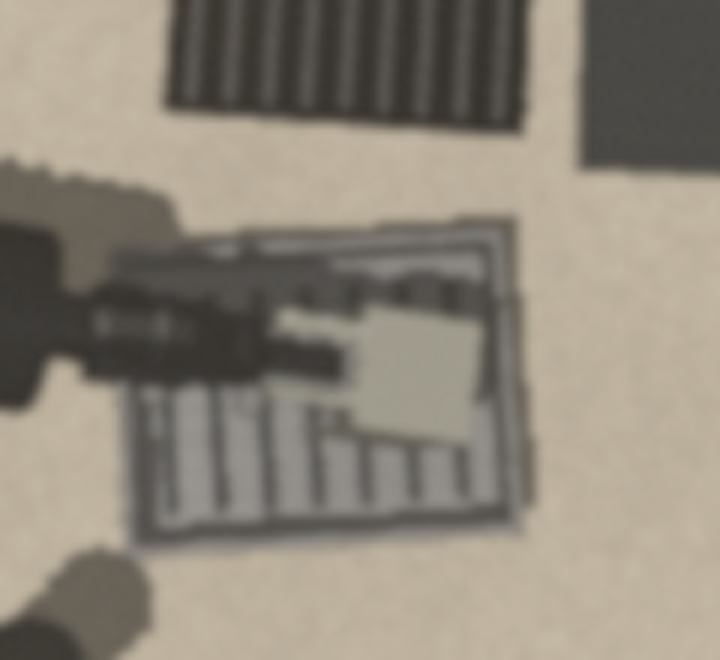

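```bash
python3 -m jog '0 1 -4 -3 0 0 -1; 0 1 -10 -6 0 0 -1; 0 1 -10 -6 0 0 -1; 0 1 -10 -6 0 0 -1; 0 1 -10 -6 0 0 -1'; python3 -c "
from seq import *
seq(-100,[(84,90),(78,100),(70,110),(60,120),(50,130),(40,140),(30,150),(20,155),(10,160),(0,160)],(452,-12))"
```

```text
clock: 11.55
eef_pos: [453.2, -5.4, 155.0]
tool_rot: [1.677, -0.001, -0.173]
force: [0.0, 0.4, -0.6]
width: 7.1
t 11.55 pos [453.19  -5.41 154.99] rpy [ 1.68 -0.   -0.17] w 7.074818389400585 f [ 0.    0.44 -0.65]
q [-1.07  1.35  0.77  1.73  0.32  1.27 -2.39]
SHIFT [-0.01 22.06 -4.08] ROT [-0.09 -0.11 -0.03]
84 90 [-0. 22. -4.] [-0.1 -0.1 -0. ]
78 100 [-0. 33.  4.] [ 5.9 -0.1 -0. ]
70 110 [-0. 44. 15.] [13.9 -0.1 -0. ]
60 120 [-0. 52. 29.] [23.9 -0.1 -0. ]
50 130 [-0. 57. 43.] [33.9 -0.1  0. ]
40 140 [-0. 60. 55.] [43.9 -0.1  0. ]
30 150 [-0. 61. 66.] [53.9 -0.1  0. ]
20 155 [-0. 54. 76.] [63.9 -0.1  0. ]
10 160 [-0. 46. 84.] [73.9 -0.1  0. ]
0 160 [-0. 32. 90.] [83.9 -0.1  0.1]
```

```bash
python3 -m jog '0 22 -4 0 0 0 -1; 0 33 4 6 0 0 -1; 0 44 15 14 0 0 -1; 0 52 29 24 0 0 -1; 0 57 43 34 0 0 -1; 0 60 55 44 0 0 -1; 0 61 66 54 0 0 -1; 0 54 76 64 0 0 -1'; python3 -c "
from seq import *
seq(-100,[(10,160),(0,160)],(452,-12))
d=cam('scene');crop(d,180,340,80,240,4,'pics/b5.png')
d=cam('top');crop(d,280,400,180,290,6,'pics/b6.png')"
```

```text
clock: 12.55
eef_pos: [439.0, -86.3, 202.4]
tool_rot: [2.798, -0.004, -0.172]
force: [0.9, -1.0, -2.6]
width: 7.0
t 12.55 pos [439.01 -86.31 202.35] rpy [ 2.8  -0.   -0.17] w 6.972006049445923 f [ 0.88 -0.97 -2.6 ]
q [-0.53  0.5   0.58  2.1   0.12  0.68 -1.84]
SHIFT [-0.16  2.42 11.68] ROT [ 9.7  -0.25  0.11]
10 160 [-0.  2. 12.] [ 9.7 -0.2  0.1]
0 160 [-0.  2. 27.] [19.7 -0.2  0.1]
```

View pics/b5.png

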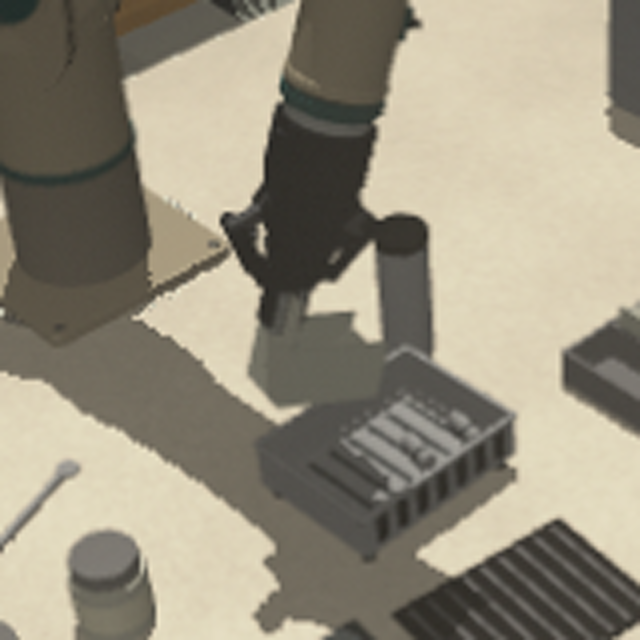

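View pics/b6.png

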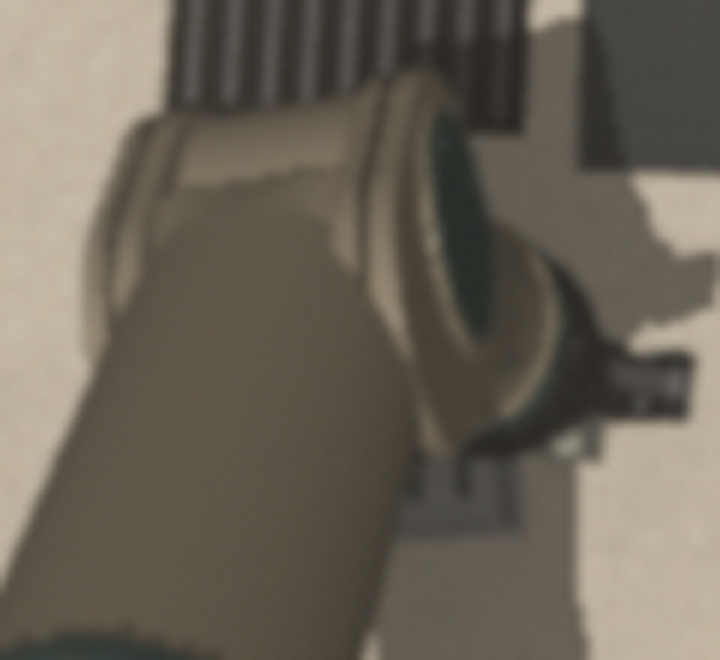

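```bash
python3 -m jog '0 2 12 10 0 0 -1; 0 2 20 20 0 0 -1; 0 2 20 20 0 0 -1'; python3 -c "
from seq import *
go([634+41,-67,190],[np.pi,0,np.pi/2])"
```

```text
clock: 13.02
eef_pos: [435.7, -98.2, 182.8]
tool_rot: [3.142, 0.0, -0.18]
force: [-0.0, 0.7, -0.5]
width: 7.3
t 13.03 pos [435.74 -98.21 182.83] rpy [ 3.14  0.   -0.18] w 7.2919044448899 f [-0.02  0.65 -0.49]
q [-0.03  0.43  0.27  2.12 -0.19  0.61 -1.38]
SHIFT [229.78 -73.63  -7.26] ROT [  -0.02    0.02 -100.34]
```

```bash
python3 -m jog '20 -7 -7 0 0 -8 -1; 55 -18 -7 0 0 -18 -1; 90 -29 -7 0 0 -28 -1; 125 -40 -7 0 0 -38 -1; 160 -51 -7 0 0 -48 -1; 190 -61 -7 0 0 -58 -1; 212 -68 -7 0 0 -68 -1; 225 -72 -7 0 0 -78 -1'; python3 -m jog '0 0 0 0 0 -10 -1; 0 0 0 0 0 -20 -1; 0 0 0 0 0 -22 -1; 0 0 0 0 0 -22 -1'; python3 -c "
from seq import *
go([634+41,-67,64],[np.pi,0,np.pi/2])
d=cam('top');crop(d,280,400,140,290,4,'pics/b7.png')"
```

```text
clock: 14.02
eef_pos: [671.7, -61.3, 188.9]
tool_rot: [-3.141, 0.004, 1.197]
force: [-0.0, -0.4, -1.1]
width: 7.1
clock: 14.52
eef_pos: [671.3, -61.4, 189.0]
tool_rot: [-3.141, 0.001, 1.572]
force: [0.2, -0.2, -1.1]
width: 7.6
t 14.53 pos [671.32 -61.38 189.03] rpy [-3.14  0.    1.57] w 7.565321363167029 f [ 0.24 -0.22 -1.08]
q [ 0.18  0.71 -0.22  1.48  0.18  0.97 -0.1 ]
SHIFT [ -5.43   3.8  125.03] ROT [-0.06  0.09  0.06]
```

View pics/b7.png

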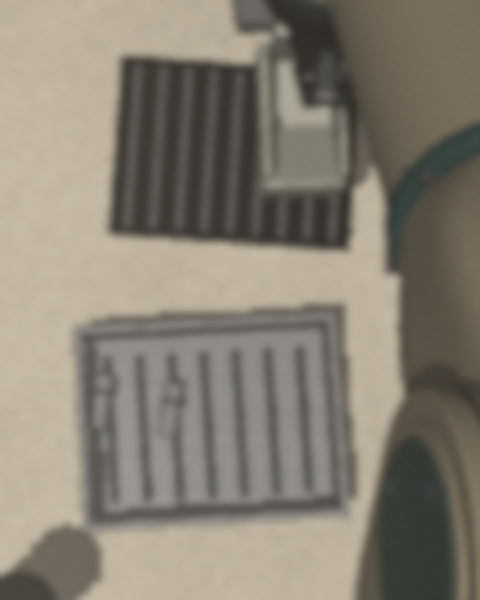

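Two capsules lie in the basket, crop (105,400) and (172,405), and the bin in the gripper is empty. I'm lowering it onto the mat.

```bash
python3 -m jog '-5 4 30 0 0 0 -1; -5 4 60 0 0 0 -1; -5 4 85 0 0 0 -1; -5 4 105 0 0 0 -1; -5 4 117 0 0 0 -1; -5 4 125 0 0 0 -1; -5 4 125 0 0 0 -1; -5 4 125 0 0 0 -1'; python3 -c "
from seq import *
go([675,-67,58],[np.pi,0,np.pi/2])"
```

```text
clock: 15.58
eef_pos: [676.5, -66.2, 64.8]
tool_rot: [3.14, 0.0, 1.574]
force: [0.4, -0.2, -0.7]
width: 6.9
t 15.57 pos [676.5  -66.16  64.82] rpy [3.14 0.   1.57] w 6.897016752998281 f [ 0.44 -0.17 -0.72]
q [ 0.17  0.87 -0.2   1.55  0.22  0.75 -0.12]
SHIFT [-0.84 -1.52  6.82] ROT [0.08 0.01 0.16]
```

```bash
python3 -m jog '0 0 3 0 0 0 -1; 0 0 5 0 0 0 -1; 0 0 6 0 0 0 -1; 0 0 6.5 0 0 0 -1; 0 0 6.5 0 0 0 -1'; python3 -c "
from seq import *
go([675,-67,57],[np.pi,0,np.pi/2])"
```

```text
clock: 16.2
eef_pos: [675.9, -66.1, 57.5]
tool_rot: [3.141, -0.0, 1.574]
force: [0.4, 0.0, -0.1]
width: 7.0
t 16.2 pos [675.93 -66.13  57.54] rpy [ 3.14 -0.    1.57] w 7.036369113549956 f [ 0.43  0.03 -0.1 ]
q [ 0.17  0.88 -0.19  1.55  0.22  0.73 -0.12]
SHIFT [-0.87 -0.93  0.54] ROT [ 0.01 -0.    0.17]
```

```bash
python3 -m jog '0 0 1 0 0 0 -1; 0 0 1 0 0 0 -0.5; 0 0 1 0 0 0 0; 0 0 1 0 0 0 0.5; 0 0 1 0 0 0 1; 0 0 1 0 0 0 1; 0 0 1 0 0 0 1; 0 0 -10 0 0 0 1'; python3 -m jog '0 0 -40 0 0 0 1; 0 0 -90 0 0 0 1; 0 0 -130 0 0 0 1; 0 0 -130 0 0 0 1'; python3 -c "
from seq import *
d=cam('top');crop(d,280,400,140,290,4,'pics/b8.png')
go([557,278,190],[np.pi,0,np.pi/2])"
```

```text
clock: 17.2
eef_pos: [675.1, -66.1, 67.0]
tool_rot: [-3.14, -0.0, 1.574]
force: [-0.1, -0.7, 0.2]
width: 85.3
clock: 17.7
eef_pos: [678.7, -66.1, 202.7]
tool_rot: [3.133, 0.0, 1.574]
force: [0.2, -0.2, 0.0]
width: 85.7
t 17.75 pos [676.98 -66.19 200.1 ] rpy [3.14 0.   1.57] w 85.42406709692453 f [0.44 0.6  0.14]
q [ 0.18  0.71 -0.23  1.46  0.18  0.99 -0.09]
SHIFT [ 344.53 -119.06    9.46] ROT [0.25 0.02 0.16]
```

View pics/b8.png

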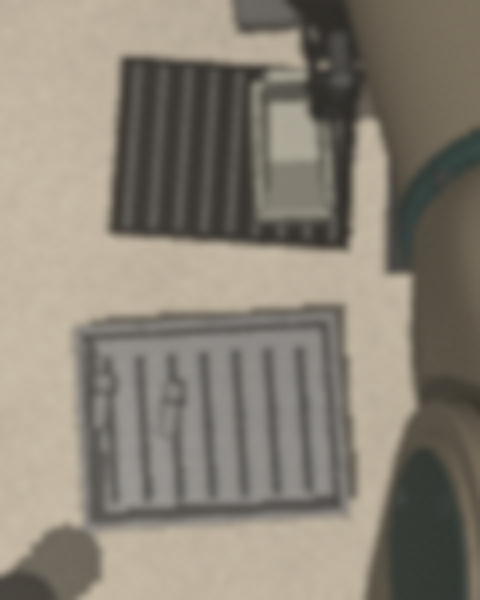

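```bash
python3 -m jog '60 -20 0 0 0 0 1; 115 -40 0 0 0 0 1; 170 -60 0 0 0 0 1; 225 -80 0 0 0 0 1; 280 -100 0 0 0 0 1; 325 -115 0 0 0 0 1; 344 -119 8 0 0 0 1; 344 -119 10 0 0 0 1'; python3 -m jog '0 0 0 0 0 0 1; 0 0 0 0 0 0 1'; python3 -c "
from seq import *
go([557,278,59],[np.pi,0,np.pi/2])
d=cam('scene');crop(d,300,400,60,190,4,'pics/c3.png')"
```

```text
clock: 18.75
eef_pos: [554.7, 278.0, 186.0]
tool_rot: [-3.139, 0.001, 1.576]
force: [-0.4, 0.2, -0.7]
width: 85.5
clock: 19.0
eef_pos: [556.9, 275.0, 187.4]
tool_rot: [3.141, 0.001, 1.57]
force: [-0.4, -0.2, 0.0]
width: 85.6
t 19.0 pos [556.93 275.   187.37] rpy [3.14 0.   1.57] w 85.55256570732334 f [-0.35 -0.16  0.  ]
q [-0.37  0.64 -0.22  1.64  0.17  0.88 -0.66]
SHIFT [  3.17   0.03 128.37] ROT [ 0.01  0.08 -0.03]
```

View pics/c3.png

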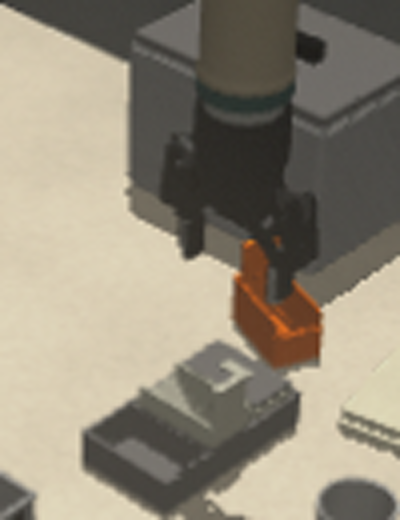

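```bash
python3 -m jog '3 0 50 0 0 0 1; 3 0 75 0 0 0 1; 3 0 95 0 0 0 1; 3 0 110 0 0 0 1; 3 0 120 0 0 0 1; 3 0 128 0 0 0 1; 3 0 128 0 0 0 1; 3 0 128 0 0 0 1'; python3 -c "
from seq import *
go([557,278,59],[np.pi,0,np.pi/2])
d=cam('scene');crop(d,300,400,110,200,6,'pics/c4.png')"
```

```text
clock: 20.05
eef_pos: [556.2, 280.8, 60.0]
tool_rot: [3.141, -0.0, 1.574]
force: [0.7, -0.2, 0.7]
width: 85.2
t 20.05 pos [556.24 280.77  60.03] rpy [ 3.14 -0.    1.57] w 85.2242587744378 f [ 0.71 -0.2   0.7 ]
q [-0.41  0.81 -0.18  1.72  0.22  0.63 -0.7 ]
SHIFT [-2.77  0.75  1.03] ROT [ 0.05 -0.03  0.16]
```

View pics/c4.png

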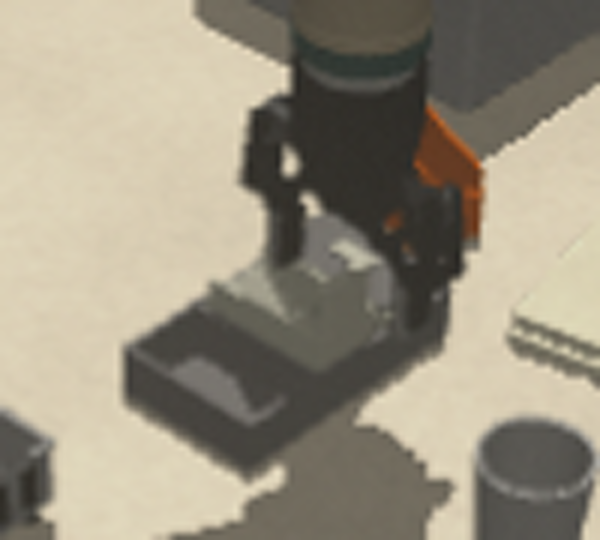

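Fingers straddle the second tab. I'm closing and lifting.

```bash
python3 -m jog '-2 0 1 0 0 0 1; -2 0 1 0 0 0 -1; -2 0 1 0 0 0 -1; -2 0 1 0 0 0 -1; -2 0 1 0 0 0 -1; -2 0 1 0 0 0 -1; -2 0 1 0 0 0 -1; -2 0 1 0 0 0 -1';  python3 -c "
from h import *
go([557,278,59],[np.pi,0,np.pi/2])"; python3 -m jog '0 0 -4 0 0 0 -1; 0 0 -14 0 0 0 -1; 0 0 -28 0 0 0 -1; 0 0 -45 0 0 0 -1; 0 0 -62 0 0 0 -1; 0 0 -80 0 0 0 -1; 0 0 -98 0 0 0 -1; 0 0 -115 0 0 0 -1'; python3 -m jog '0 0 -10 0 0 0 -1; 0 0 -15 0 0 0 -1; 0 0 -20 0 0 0 -1; 0 0 -20 0 0 0 -1; 0 0 -20 0 0 0 -1'; python3 -c "
from h import *
x,r=tip(-100,0,[452,-2,150]); go(x,r)
d=cam('scene');crop(d,280,400,60,200,4,'pics/c5.png')"
```

```text
clock: 21.1
eef_pos: [556.1, 278.7, 58.6]
tool_rot: [3.141, -0.0, 1.574]
force: [-0.1, 1.3, 0.8]
width: 7.0
t 21.1 pos [556.12 278.66  58.64] rpy [ 3.14 -0.    1.57] w 6.979765212080763 f [-0.1   1.25  0.83]
q [-0.4   0.81 -0.18  1.73  0.22  0.62 -0.7 ]
SHIFT [-0.66  0.88 -0.36] ROT [ 0.03 -0.02  0.17]
clock: 22.1
eef_pos: [556.0, 278.6, 174.9]
tool_rot: [3.141, -0.0, 1.574]
force: [1.0, 0.0, -0.8]
width: 6.9
clock: 22.72
eef_pos: [555.6, 278.4, 193.0]
tool_rot: [-3.141, 0.0, 1.574]
force: [0.3, 0.1, -1.5]
width: 7.2
t 22.73 pos [555.62 278.37 193.05] rpy [-3.14  0.    1.57] w 7.239233356275969 f [ 0.29  0.11 -1.53]
q [-0.37  0.64 -0.22  1.64  0.17  0.89 -0.66]
SHIFT [-364.71 -119.6    25.79] ROT [ -0.01   0.05 100.17]
```

View pics/c5.png

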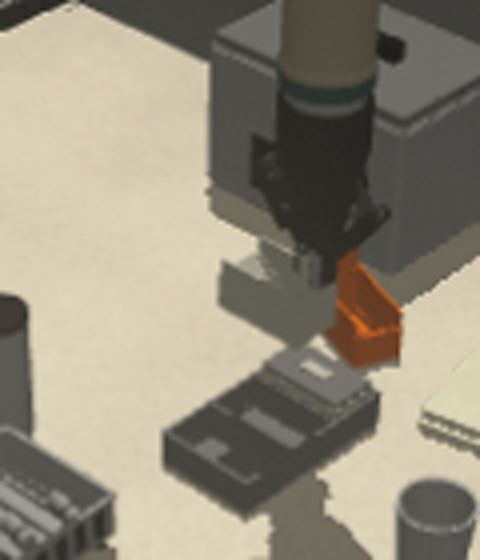

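```bash
python3 -m jog '-10 -3 0 0 0 3 -1; -30 -10 0 0 0 8 -1; -58 -18 0 0 0 15 -1; -88 -28 0 0 0 22 -1; -118 -38 0 0 0 30 -1; -148 -48 0 0 0 38 -1; -178 -57 0 0 0 46 -1; -205 -66 0 0 0 54 -1'; python3 -c "
from h import *
x,r=tip(-100,0,[452,-2,150])
go(x,r)"
```

```text
clock: 23.78
eef_pos: [489.6, 71.4, 193.6]
tool_rot: [3.141, 0.0, 0.624]
force: [-0.3, 0.3, -1.2]
width: 7.0
t 23.77 pos [489.65  71.44 193.62] rpy [3.14 0.   0.62] w 6.976121737898906 f [-0.29  0.33 -1.2 ]
q [-0.23  0.46  0.04  1.98 -0.02  0.7  -1.12]
SHIFT [-135.01   97.67   26.18] ROT [ 0.02  0.01 45.73]
```

```bash
python3 -m jog '-25 17 0 0 0 8 -1; -48 34 0 0 0 16 -1; -70 50 5 0 0 24 -1; -91 66 10 0 0 31 -1; -110 80 15 0 0 38 -1; -124 90 20 0 0 43 -1; -132 96 24 0 0 46 -1; -135 98 25 0 0 46 -1'; python3 -m jog '0 0 0 0 0 0 -1; 0 0 0 0 0 0 -1'; python3 -c "
from seq import *
d=cam('scene');crop(d,180,340,80,240,4,'pics/d0.png')
seq(-100,[(5,130),(10,115),(15,104),(20,96),(25,89),(30,83),(35,77),(38,74)],(452,-12))"
```

```text
clock: 24.78
eef_pos: [439.1, -85.7, 168.3]
tool_rot: [-3.142, 0.0, -0.172]
force: [0.5, 0.5, -1.2]
width: 7.3
clock: 25.02
eef_pos: [439.7, -84.8, 168.6]
tool_rot: [-3.141, -0.0, -0.17]
force: [0.1, -0.5, -2.0]
width: 7.2
t 25.07 pos [439.66 -84.85 168.6 ] rpy [-3.14 -0.   -0.17] w 7.398695785005645 f [ 0.03  0.5  -0.82]
q [-0.05  0.46  0.24  2.13 -0.2   0.57 -1.4 ]
SHIFT [-0.55 10.26 13.67] ROT [-5.02 -0.03  0.24]
5 130 [-1. 10. 14.] [-5.  -0.   0.2]
10 115 [-1.  8. 21.] [-10.   -0.    0.2]
15 104 [-1.  5. 25.] [-15.   -0.1   0.2]
20 96 [-1.  1. 27.] [-20.   -0.1   0.2]
25 89 [-0. -3. 27.] [-25.   -0.1   0.2]
30 83 [-0. -8. 27.] [-30.   -0.1   0.2]
35 77 [ -0. -13.  28.] [-35.   -0.1   0.2]
38 74 [ -0. -17.  28.] [-38.   -0.1   0.2]
```

View pics/d0.png

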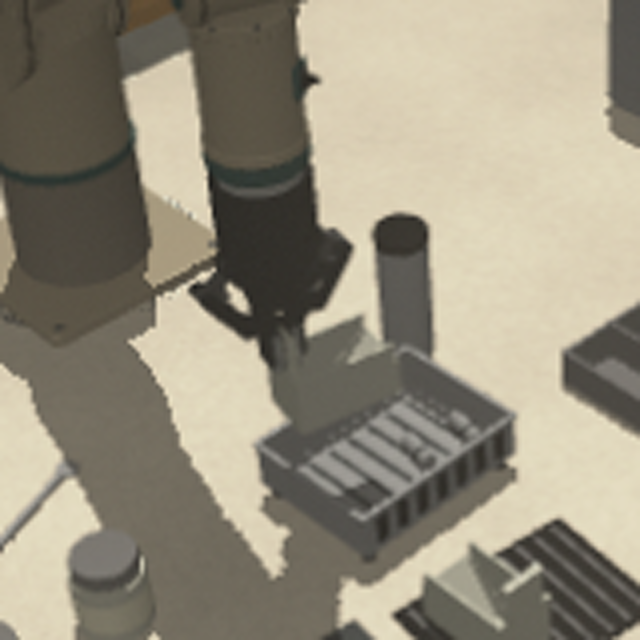

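```bash
python3 -m jog '0 10 13 -5 0 0 -1; 0 8 21 -10 0 0 -1; 0 5 25 -15 0 0 -1; 0 1 27 -20 0 0 -1; 0 -3 27 -25 0 0 -1; 0 -8 27 -30 0 0 -1; 0 -13 28 -35 0 0 -1; 0 -19 27 -38 0 0 -1'; python3 -c "
from seq import *
seq(-100,[(43,71),(47,69),(51,68),(55,67),(60,66),(66,65),(72,64),(78,63)],(452,-12))"
```

```text
clock: 26.08
eef_pos: [443.2, -64.9, 140.8]
tool_rot: [2.477, 0.0, -0.168]
force: [0.6, -0.2, -0.3]
width: 7.3
t 26.07 pos [443.21 -64.88 140.83] rpy [ 2.48  0.   -0.17] w 7.267251740284103 f [ 0.57 -0.16 -0.26]
q [-0.83  0.84  0.76  2.08  0.13  0.66 -2.04]
SHIFT [-0.51 -1.08 -2.9 ] ROT [-4.9  -0.23  0.28]
43 71 [-1. -1. -3.] [-4.9 -0.2  0.3]
47 69 [-0. -4. -7.] [-8.9 -0.2  0.3]
51 68 [ -0.  -7. -12.] [-12.9  -0.2   0.3]
55 67 [ -0. -11. -17.] [-16.9  -0.3   0.3]
60 66 [ -0. -15. -23.] [-21.9  -0.3   0.2]
66 65 [ -0. -21. -29.] [-27.9  -0.3   0.2]
72 64 [ -0. -28. -35.] [-33.9  -0.3   0.2]
78 63 [ -0. -35. -40.] [-39.9  -0.3   0.2]
```

```bash
python3 -m jog '0 0 -3 -5 0 0 -1; 0 -3 -7 -9 0 0 -1; 0 -6 -12 -13 0 0 -1; 0 -10 -16 -17 0 0 -1; 0 -14 -22 -22 0 0 -1; 0 -20 -29 -28 0 0 -1; 0 -27 -35 -34 0 0 -1; 0 -35 -40 -40 0 0 -1';  python3 -m jog '0 1 -4 -3 0 0 -1; 0 1 -10 -6 0 0 -1; 0 1 -10 -6 0 0 -1; 0 1 -10 -6 0 0 -1; 0 1 -10 -6 0 0 -1'; python3 -c "
from seq import *
d=cam('scene');crop(d,180,340,80,240,4,'pics/d1.png')
seq(-100,[(84,90),(78,100),(70,110),(60,120),(50,130),(40,140),(30,150),(20,155)],(452,-12))"
```

```text
clock: 27.08
eef_pos: [452.2, -13.6, 150.4]
tool_rot: [1.779, 0.0, -0.169]
force: [1.2, -0.4, -0.8]
width: 7.2
clock: 27.7
eef_pos: [453.1, -6.0, 154.9]
tool_rot: [1.677, -0.001, -0.172]
force: [-0.3, 0.2, -0.3]
width: 6.8
t 27.75 pos [453.09  -6.01 154.91] rpy [ 1.68 -0.   -0.17] w 7.502692595191651 f [-0.1   0.61 -1.2 ]
q [-1.12  1.41  0.88  1.73  0.23  1.23 -2.28]
SHIFT [-0.01 22.08 -4.68] ROT [-0.07 -0.13 -0.02]
84 90 [-0. 22. -5.] [-0.1 -0.1 -0. ]
78 100 [-0. 33.  3.] [ 5.9 -0.1 -0. ]
70 110 [-0. 44. 15.] [13.9 -0.1 -0. ]
60 120 [-0. 52. 29.] [23.9 -0.1  0. ]
50 130 [-0. 57. 42.] [33.9 -0.1  0. ]
40 140 [-0. 60. 55.] [43.9 -0.1  0. ]
30 150 [-0. 61. 66.] [53.9 -0.1  0. ]
20 155 [-0. 54. 76.] [63.9 -0.1  0.1]
```

View pics/d1.png

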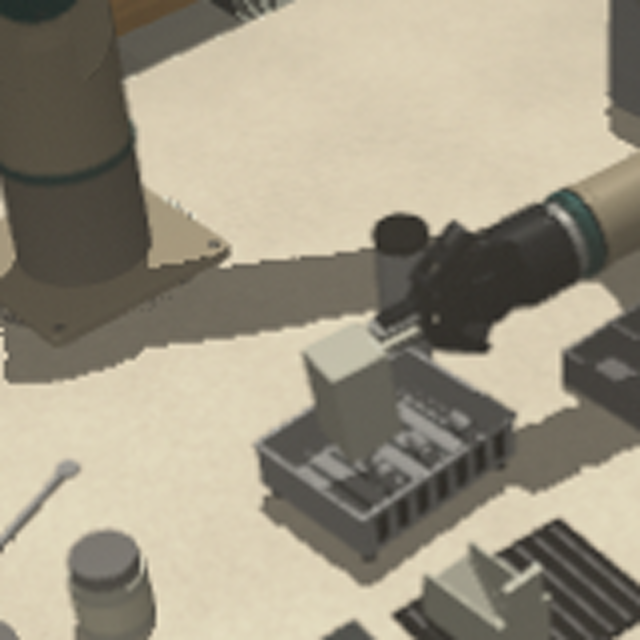

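```bash
python3 -m jog '0 22 -4 0 0 0 -1; 0 33 4 6 0 0 -1; 0 44 15 14 0 0 -1; 0 52 29 24 0 0 -1; 0 57 43 34 0 0 -1; 0 60 55 44 0 0 -1; 0 61 66 54 0 0 -1; 0 54 76 64 0 0 -1';python3 -m jog '0 2 12 10 0 0 -1; 0 2 20 20 0 0 -1; 0 2 20 20 0 0 -1'; python3 -c "
from seq import *
go([675,14,190],[np.pi,0,np.pi/2])"
```

```text
clock: 28.75
eef_pos: [438.9, -87.2, 202.5]
tool_rot: [2.798, -0.003, -0.172]
force: [0.9, -0.2, -1.7]
width: 7.4
clock: 29.12
eef_pos: [435.4, -100.3, 183.9]
tool_rot: [-3.141, -0.002, -0.183]
force: [-0.1, 0.9, -1.0]
width: 6.9
t 29.12 pos [ 435.43 -100.26  183.93] rpy [-3.14 -0.   -0.18] w 6.863803001959463 f [-0.07  0.92 -1.03]
q [-0.1   0.44  0.36  2.12 -0.26  0.62 -1.3 ]
SHIFT [ 214.86 -155.85   -5.53] ROT [   0.05   -0.12 -100.46]
```

```bash
python3 -m jog '20 -15 -7 0 0 -8 -1; 50 -36 -7 0 0 -18 -1; 80 -58 -7 0 0 -28 -1; 110 -80 -7 0 0 -38 -1; 140 -102 -7 0 0 -48 -1; 170 -124 -7 0 0 -58 -1; 195 -142 -7 0 0 -68 -1; 210 -152 -7 0 0 -78 -1'; python3 -m jog '0 0 0 0 0 -10 -1; 0 0 0 0 0 -20 -1; 0 0 0 0 0 -22 -1; 0 0 0 0 0 -22 -1'; python3 -c "
from seq import *
go([675,14,64],[np.pi,0,np.pi/2])
d=cam('top');crop(d,280,400,140,290,4,'pics/d2.png')"
```

```text
clock: 30.12
eef_pos: [670.8, 18.4, 190.2]
tool_rot: [3.14, 0.003, 1.196]
force: [-0.4, -0.4, -1.1]
width: 7.4
clock: 30.62
eef_pos: [670.2, 18.3, 189.8]
tool_rot: [3.142, 0.002, 1.571]
force: [-0.7, 0.6, -1.0]
width: 7.1
t 30.62 pos [670.17  18.28 189.79] rpy [3.14 0.   1.57] w 7.124883386098846 f [-0.72  0.58 -1.01]
q [ 0.    0.7  -0.13  1.49  0.11  0.95 -0.16]
SHIFT [ -4.09   4.82 125.8 ] ROT [0.   0.09 0.02]
```

View pics/d2.png

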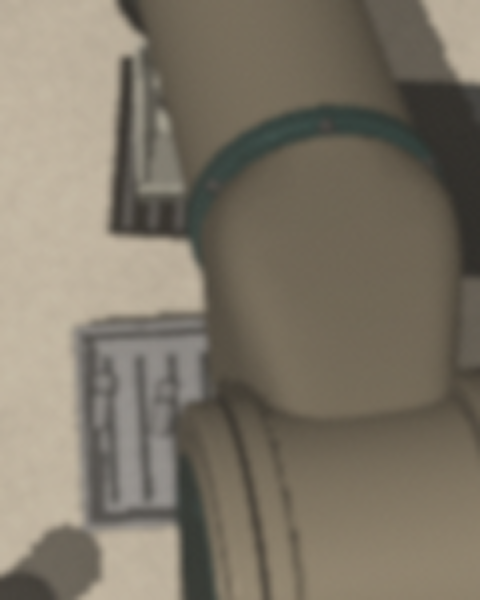

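```bash
python3 -c "
from seq import *
d=cam('scene');crop(d,230,360,140,260,5,'pics/d3.png')"
```

```text
(no output)
```

View pics/d3.png

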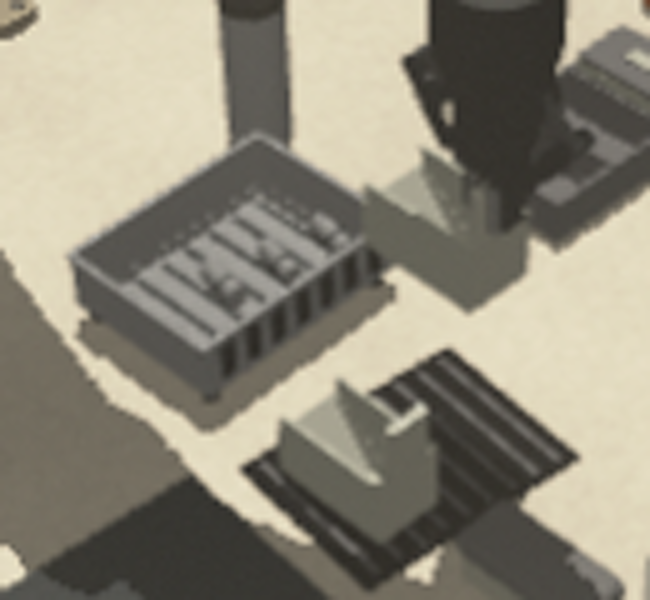

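Three capsules are in the basket, crop (230,290), (278,260) and (325,232), with none left to tip. I'm lowering the second bin.

```bash
python3 -m jog '-4 5 30 0 0 0 -1; -4 5 60 0 0 0 -1; -4 5 85 0 0 0 -1; -4 5 105 0 0 0 -1; -4 5 117 0 0 0 -1; -4 5 126 0 0 0 -1; -4 5 126 0 0 0 -1; -4 5 126 0 0 0 -1';  python3 -m jog '0 0 3 0 0 0 -1; 0 0 5 0 0 0 -1; 0 0 6 0 0 0 -1; 0 0 6.5 0 0 0 -1; 0 0 6.5 0 0 0 -1'; python3 -c "
from seq import *
go([675,14,57.5],[np.pi,0,np.pi/2])"
```

```text
clock: 31.72
eef_pos: [676.3, 15.5, 64.0]
tool_rot: [3.14, -0.0, 1.574]
force: [-0.4, -0.3, -0.1]
width: 6.6
clock: 32.35
eef_pos: [675.7, 15.4, 57.6]
tool_rot: [3.141, 0.0, 1.574]
force: [-1.7, 0.2, 5.7]
width: 7.0
t 32.35 pos [675.73  15.38  57.64] rpy [3.14 0.   1.57] w 7.005349695047634 f [-1.7   0.22  5.71]
q [ 0.    0.87 -0.11  1.56  0.13  0.72 -0.17]
SHIFT [-1.38 -0.73  0.14] ROT [0.02 0.   0.16]
```

```bash
python3 -m jog '0 0 0 0 0 0 -1; 0 0 0 0 0 0 -0.5; 0 0 0 0 0 0 0; 0 0 0 0 0 0 0.5; 0 0 0 0 0 0 1; 0 0 0 0 0 0 1; 0 0 0 0 0 0 1; 0 0 -10 0 0 0 1'; python3 -m jog '0 0 -40 0 0 0 1; 0 0 -90 0 0 0 1; 0 0 -140 0 0 0 1; 0 0 -140 0 0 0 1'; python3 -c "
from seq import *
go([600,140,190],[np.pi,0,np.pi/2])"
```

```text
clock: 33.35
eef_pos: [674.9, 15.4, 66.2]
tool_rot: [-3.14, 0.0, 1.574]
force: [-0.1, 0.1, -0.1]
width: 85.3
clock: 33.85
eef_pos: [678.9, 15.7, 212.7]
tool_rot: [3.131, -0.001, 1.574]
force: [-0.4, 0.1, -0.3]
width: 85.5
t 33.85 pos [678.92  15.74 212.71] rpy [ 3.13 -0.    1.57] w 85.50157419455768 f [-0.38  0.07 -0.33]
q [ 0.01  0.69 -0.14  1.46  0.1   1.   -0.15]
SHIFT [124.46 -78.82  21.96] ROT [ 0.61 -0.04  0.16]
```

```bash
cat > jars.py <<'E'
from h import *
np.set_printoptions(precision=1,suppress=True)
for n,b in(("top",(-3,.8)),("scene",(3,-2))):
    d=cam(n); P=cloud(d).reshape(-1,3)
    m=(P[:,2]>62)&(P[:,2]<80)&(P[:,0]>330)&(P[:,0]<720)&(P[:,1]<-150)&(P[:,1]>-450); Q=P[m]
    if len(Q)>10:
        _,lab,c=cv2.kmeans(Q[:,:2].astype(np.float32),2,None,(3,50,.1),5,cv2.KMEANS_PP_CENTERS)
        for k in(0,1):
            q=Q[lab[:,0]==k]; r=cv2.minAreaRect(q[:,:2].astype(np.float32)); print(n,len(q),"centre(unbiased)",np.array(r[0])-b,r[1],"medz",np.median(q[:,2]))
    cv2.imwrite(f"pics/{sys.argv[1]}_{n}.png",d["image"][:,:,::-1])
E
python3 jars.py e0
```

```text
top 324 centre(unbiased) [ 434.8 -378.6] (54.9251594543457, 47.79298400878906) medz 71.24727525087462
top 321 centre(unbiased) [ 420.1 -259.8] (53.50288009643555, 48.68545150756836) medz 70.94273216480288
scene 207 centre(unbiased) [ 417.8 -259. ] (52.1724853515625, 54.53335189819336) medz 72.29624387469758
scene 229 centre(unbiased) [ 433.3 -376.1] (51.984764099121094, 54.983116149902344) medz 72.11156610535699
```

View pics/e0_top.png

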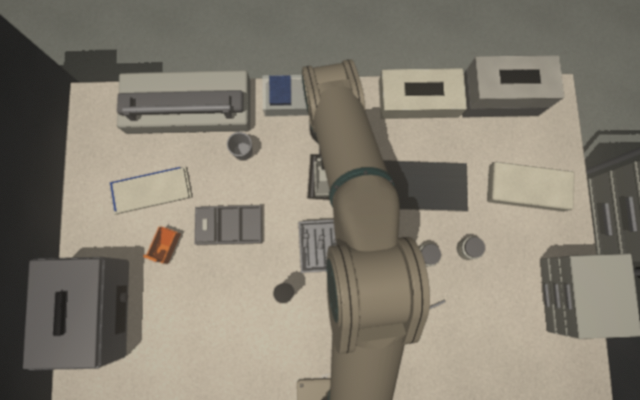

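View pics/e0_scene.png

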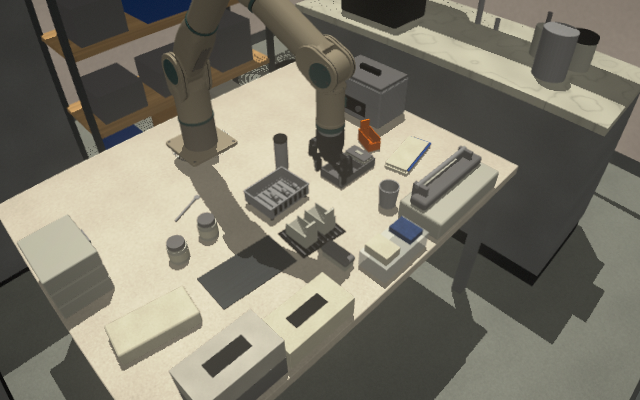

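```bash
python3 -c "
from seq import *
go([419,-259.4,190],[np.pi,0,1.05])"
```

```text
t 33.95 pos [675.69  15.41 207.68] rpy [3.14 0.   1.57] w 85.35872103214716 f [-0.72  0.07 -0.96]
q [ 0.01  0.69 -0.14  1.46  0.1   0.99 -0.15]
SHIFT [-274.06 -257.52   17.33] ROT [ 0.08 -0.02 30.01]
```

```bash
python3 -m jog '-40 -38 0 0 0 4 1; -84 -80 0 0 0 9 1; -128 -120 0 0 0 14 1; -170 -160 0 0 0 19 1; -212 -200 0 0 0 24 1; -250 -236 8 0 0 28 1; -270 -254 14 0 0 30 1; -274 -258 17 0 0 30 1'; python3 -m jog '0 0 0 0 0 0 1; 0 0 0 0 0 0 1'; python3 jars.py e1; python3 -c "
from seq import *
go([419,-259.4,12],[np.pi,0,1.05])"
```

```text
clock: 34.95
eef_pos: [416.1, -260.2, 188.4]
tool_rot: [-3.138, 0.001, 1.047]
force: [-0.3, 0.7, -0.4]
width: 85.0
clock: 35.2
eef_pos: [419.7, -257.9, 189.5]
tool_rot: [3.142, -0.001, 1.053]
force: [-0.5, -0.0, -0.7]
width: 85.3
top 163 centre(unbiased) [ 430.3 -265.9] (48.96854782104492, 27.990442276000977) medz 71.21747954096524
top 167 centre(unbiased) [ 409.3 -247.9] (52.12143325805664, 25.98042106628418) medz 70.81771056212487
scene 207 centre(unbiased) [ 419.8 -258.6] (52.70925521850586, 55.96364212036133) medz 72.66679588303427
scene 229 centre(unbiased) [ 433.4 -375.9] (52.52117156982422, 55.3314208984375) medz 71.9693448152578
t 35.3 pos [ 419.46 -258.23  189.72] rpy [ 3.14 -0.    1.05] w 85.3923284890022 f [-1.27  0.2  -0.15]
q [ 0.5   0.46 -0.01  1.99  0.    0.68 -0.03]
SHIFT [ -1.35   0.12 177.72] ROT [ 0.02 -0.03  0.15]
```

```bash
python3 -m jog '-1 0 40 0 0 0 1; -1 0 80 0 0 0 1; -1 0 110 0 0 0 1; -1 0 135 0 0 0 1; -1 0 155 0 0 0 1; -1 0 170 0 0 0 1; -1 0 177 0 0 0 1; -1 0 177 0 0 0 1'; python3 -m jog '0 0 0 0 0 0 1; 0 0 0 0 0 0 -1; 0 0 0 0 0 0 -1; 0 0 0 0 0 0 -1; 0 0 0 0 0 0 -1; 0 0 0 0 0 0 -1'; python3 -c "
from seq import *
go([419,-259.4,12],[np.pi,0,1.05])
d=cam('scene');crop(d,140,260,160,280,5,'pics/e2.png')"
```

```text
clock: 36.3
eef_pos: [418.0, -260.0, 12.6]
tool_rot: [-3.141, -0.0, 1.05]
force: [0.2, 0.1, -1.4]
width: 85.7
clock: 37.05
eef_pos: [418.2, -260.4, 13.5]
tool_rot: [3.141, -0.0, 1.05]
force: [-0.2, -0.4, 5.6]
width: 61.2
t 37.05 pos [ 418.16 -260.35   13.52] rpy [ 3.14 -0.    1.05] w 61.15827756455335 f [-0.2  -0.41  5.57]
q [ 0.5   0.78 -0.01  2.1   0.01  0.26 -0.03]
SHIFT [1.24 0.25 1.52] ROT [ 0.06 -0.    0.  ]
```

View pics/e2.png

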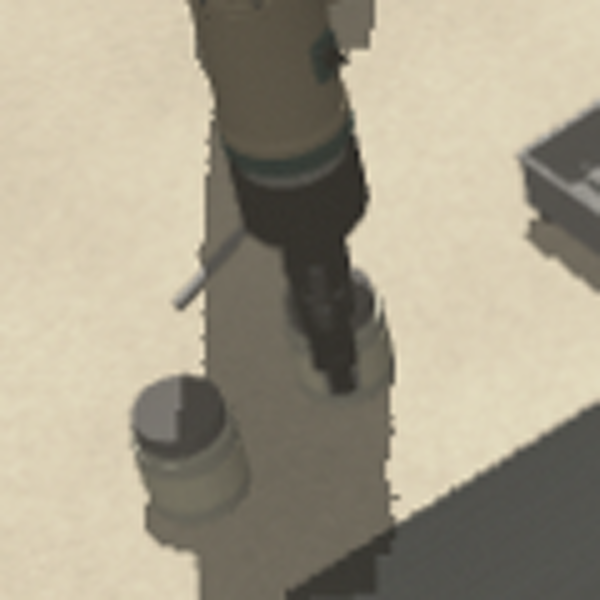

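```bash
python3 -m jog '0 0 -5 0 0 0 -1; 0 0 -20 0 0 0 -1; 0 0 -40 0 0 0 -1; 0 0 -60 0 0 0 -1; 0 0 -80 0 0 0 -1; 0 0 -85 0 0 0 -1; 0 0 -85 0 0 0 -1'; python3 -c "
from seq import *
go([617,-200,98],[np.pi,0,1.05])"
```

```text
clock: 37.98
eef_pos: [418.0, -260.2, 98.0]
tool_rot: [3.141, -0.0, 1.05]
force: [0.4, 0.2, -2.0]
width: 60.7
t 37.98 pos [ 417.99 -260.22   98.04] rpy [ 3.14 -0.    1.05] w 60.74211968004685 f [ 0.4   0.23 -2.04]
q [ 0.5   0.62 -0.01  2.07  0.01  0.45 -0.03]
SHIFT [151.25 142.67   0.15] ROT [ 0.04 -0.    0.  ]
```

```bash
python3 -m jog '15 14 0 0 0 0 -1; 40 38 0 0 0 0 -1; 68 64 0 0 0 0 -1; 96 90 0 0 0 0 -1; 122 115 0 0 0 0 -1; 140 132 0 0 0 0 -1; 149 141 0 0 0 0 -1; 151 143 0 0 0 0 -1'; python3 -m jog '0 0 20 0 0 0 -1; 0 0 40 0 0 0 -1; 0 0 58 0 0 0 -1; 0 0 70 0 0 0 -1; 0 0 74 0 0 0 -1; 0 0 74 0 0 0 -1; 0 0 74 0 0 0 -1'; python3 -c "
from seq import *
go([617,-200,17.5],[np.pi,0,1.05])"
```

```text
clock: 38.98
eef_pos: [617.4, -199.5, 96.9]
tool_rot: [-3.141, 0.0, 1.051]
force: [-0.1, 0.7, -1.4]
width: 60.5
clock: 39.85
eef_pos: [617.7, -200.5, 24.4]
tool_rot: [3.14, -0.0, 1.05]
force: [0.4, 1.1, -1.8]
width: 60.8
t 39.85 pos [ 617.7  -200.52   24.38] rpy [ 3.14 -0.    1.05] w 60.80371627817644 f [ 0.44  1.13 -1.77]
q [ 0.26  0.89  0.02  1.66 -0.03  0.6  -0.23]
SHIFT [ 0.1  -0.88  6.88] ROT [ 0.08 -0.02  0.  ]
```

```bash
python3 -m jog '0 0 3 0 0 0 -1; 0 0 5 0 0 0 -1; 0 0 6.5 0 0 0 -1; 0 0 6.5 0 0 0 -1; 0 0 6.5 0 0 0 -1'; python3 -c "
from seq import *
go([617,-200,17.5],[np.pi,0,1.05])"
```

```text
clock: 40.48
eef_pos: [617.1, -200.3, 17.6]
tool_rot: [3.142, -0.0, 1.05]
force: [-1.9, 0.2, 3.2]
width: 61.0
t 40.48 pos [ 617.08 -200.31   17.62] rpy [ 3.14 -0.    1.05] w 60.97523138041187 f [-1.94  0.17  3.24]
q [ 0.26  0.9   0.02  1.66 -0.03  0.59 -0.23]
SHIFT [ 0.23 -0.23  0.12] ROT [ 0.   -0.    0.01]
```

Contact (force changed from -1.8 to +3.2 N). I'm releasing and retreating upward.

```bash
python3 -m jog '0 0 0 0 0 0 -0.1; 0 0 0 0 0 0 0.5; 0 0 0 0 0 0 1; 0 0 0 0 0 0 1; 0 0 0 0 0 0 1; 0 0 -20 0 0 0 1; 0 0 -50 0 0 0 1; 0 0 -100 0 0 0 1'; python3 -m jog '0 0 -60 0 0 0 1; 0 0 -60 0 0 0 1'; python3 jars.py e3; python3 -c "
from seq import *
go([434,-377.3,180],[np.pi,0,.87])"
```

```text
clock: 41.48
eef_pos: [616.2, -200.0, 118.1]
tool_rot: [-3.139, 0.0, 1.05]
force: [1.5, -0.0, 1.1]
width: 85.2
clock: 41.72
eef_pos: [621.0, -201.8, 184.5]
tool_rot: [3.129, -0.003, 1.05]
force: [0.8, 0.1, -0.6]
width: 85.3
top 87 centre(unbiased) [ 629.7 -194.3] (29.736652374267578, 32.41361999511719) medz 74.44447473397508
top 83 centre(unbiased) [ 609.5 -181.8] (24.025020599365234, 36.031463623046875) medz 74.1289870508011
scene 231 centre(unbiased) [ 435.2 -377.3] (53.401329040527344, 52.64017105102539) medz 72.10269092831844
scene 250 centre(unbiased) [ 621.3 -198.5] (53.36912155151367, 57.47331619262695) medz 75.05989213902949
t 41.83 pos [ 617.5  -200.43  179.09] rpy [ 3.14 -0.    1.05] w 85.29870352127216 f [0.38 0.43 0.03]
q [ 0.25  0.68  0.03  1.58 -0.03  0.88 -0.23]
SHIFT [-244.72  -71.18   -1.27] ROT [ 0.14 -0.06 10.32]
```

View pics/e3_scene.png

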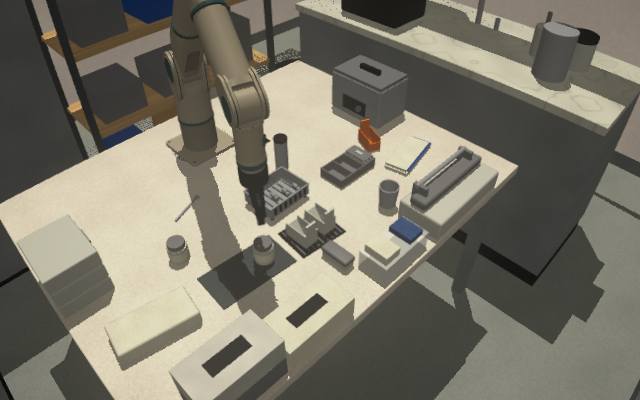

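Jar 0 stands on the tray at scene (263,250). Jar 1 has not moved, at (177,249).

```bash
python3 -m jog '-40 -12 0 0 0 2 1; -82 -24 0 0 0 4 1; -124 -36 0 0 0 6 1; -166 -48 0 0 0 8 1; -205 -60 0 0 0 9 1; -232 -68 0 0 0 10 1; -243 -71 0 0 0 10 1; -245 -71 0 0 0 10 1'; python3 -m jog '0 0 0 0 0 0 1; 0 0 0 0 0 0 1'; python3 -c "
from seq import *
go([434,-377.3,13],[np.pi,0,.87])"; python3 jars.py e4
```

```text
clock: 42.82
eef_pos: [433.4, -377.2, 176.6]
tool_rot: [-3.14, -0.0, 0.875]
force: [-0.1, -0.2, 0.4]
width: 85.7
clock: 43.08
eef_pos: [434.7, -376.4, 177.0]
tool_rot: [-3.141, -0.001, 0.878]
force: [0.2, 0.4, -0.4]
width: 85.1
t 43.08 pos [ 434.73 -376.38  177.02] rpy [-3.14 -0.    0.88] w 85.05253535466238 f [ 0.25  0.4  -0.45]
q [ 0.63  0.59  0.06  1.79 -0.05  0.77  0.02]
SHIFT [ -1.29   0.05 164.02] ROT [-0.01 -0.04  0.45]
top 325 centre(unbiased) [ 618.7 -197.4] (53.001670837402344, 52.568363189697266) medz 74.72270210817152
top 312 centre(unbiased) [ 435.2 -377.9] (48.27919006347656, 53.00191879272461) medz 71.07061024872783
scene 232 centre(unbiased) [ 434.1 -375.5] (52.73751449584961, 54.3150520324707) medz 72.30621187465877
scene 248 centre(unbiased) [ 619.6 -200.2] (56.83335876464844, 53.24253845214844) medz 75.40090250441239
```

```bash
python3 -m jog '-1 0 40 0 0 0 1; -1 0 75 0 0 0 1; -1 0 105 0 0 0 1; -1 0 128 0 0 0 1; -1 0 146 0 0 0 1; -1 0 158 0 0 0 1; -1 0 164 0 0 0 1; -1 0 164 0 0 0 1'; python3 -m jog '0 0 0 0 0 0 1; 0 0 0 0 0 0 -1; 0 0 0 0 0 0 -1; 0 0 0 0 0 0 -1; 0 0 0 0 0 0 -1; 0 0 0 0 0 0 -1'; python3 -c "
from seq import *
go([434,-377.3,13],[np.pi,0,.87])"; python3 -m jog '0 0 -5 0 0 0 -1; 0 0 -20 0 0 0 -1; 0 0 -40 0 0 0 -1; 0 0 -60 0 0 0 -1; 0 0 -80 0 0 0 -1; 0 0 -85 0 0 0 -1; 0 0 -85 0 0 0 -1'; python3 -c "
from seq import *
go([617,-320,98],[np.pi,0,.88])"
```

```text
clock: 44.18
eef_pos: [433.1, -378.4, 13.2]
tool_rot: [3.141, -0.0, 0.876]
force: [0.0, -0.2, -0.6]
width: 85.3
clock: 44.92
eef_pos: [433.3, -378.6, 14.0]
tool_rot: [3.141, -0.0, 0.876]
force: [-0.3, 1.6, 5.4]
width: 61.1
t 44.92 pos [ 433.31 -378.58   14.01] rpy [ 3.14 -0.    0.88] w 61.05952022195299 f [-0.31  1.64  5.38]
q [ 0.65  0.84  0.03  1.88 -0.06  0.43  0.03]
SHIFT [ 1.43 -0.29  1.01] ROT [ 0.06 -0.    0.32]
clock: 45.8
eef_pos: [433.1, -378.3, 98.5]
tool_rot: [3.141, -0.0, 0.876]
force: [-0.2, -0.3, -1.9]
width: 60.9
t 45.8 pos [ 433.07 -378.34   98.51] rpy [ 3.14 -0.    0.88] w 60.86458932644045 f [-0.16 -0.3  -1.88]
q [ 0.64  0.7   0.05  1.85 -0.06  0.6   0.03]
SHIFT [162.61 103.88   0.58] ROT [ 0.04 -0.   -0.25]
```

```bash
python3 -m jog '15 10 0 0 0 0 -1; 42 27 0 0 0 0 -1; 72 46 0 0 0 0 -1; 102 65 0 0 0 0 -1; 130 83 0 0 0 0 -1; 150 96 0 0 0 0 -1; 160 102 0 0 0 0 -1; 163 104 0 0 0 0 -1'; python3 -m jog '0 0 20 0 0 0 -1; 0 0 40 0 0 0 -1; 0 0 58 0 0 0 -1; 0 0 70 0 0 0 -1; 0 0 74 0 0 0 -1; 0 0 74 0 0 0 -1; 0 0 74 0 0 0 -1'; python3 -c "
from seq import *
go([617,-320,18],[np.pi,0,.876])"
```

```text
clock: 46.8
eef_pos: [617.6, -318.7, 97.3]
tool_rot: [-3.14, 0.0, 0.877]
force: [-0.6, -0.7, -1.7]
width: 60.9
clock: 47.68
eef_pos: [617.9, -320.1, 25.0]
tool_rot: [3.14, -0.0, 0.876]
force: [-0.6, 1.1, -1.1]
width: 60.7
t 47.67 pos [ 617.86 -320.07   24.99] rpy [ 3.14 -0.    0.88] w 60.68459751791754 f [-0.62  1.06 -1.09]
q [ 0.4   0.94  0.07  1.51 -0.09  0.69 -0.19]
SHIFT [-0.5  -0.72  6.99] ROT [ 0.09 -0.02 -0.02]
```

```bash
python3 -m jog '0 0 3 0 0 0 -1; 0 0 5 0 0 0 -1; 0 0 6.5 0 0 0 -1; 0 0 7 0 0 0 -1; 0 0 7 0 0 0 -1'; python3 -m jog '0 0 0 0 0 0 -0.1; 0 0 0 0 0 0 0.5; 0 0 0 0 0 0 1; 0 0 0 0 0 0 1; 0 0 0 0 0 0 1; 0 0 -20 0 0 0 1; 0 0 -50 0 0 0 1; 0 0 -100 0 0 0 1'; python3 -m jog '0 -60 -60 0 0 0 1; 0 -120 -90 0 0 0 1; 0 -180 -90 0 0 0 1; 0 -200 -90 0 0 0 1; 0 -200 -90 0 0 0 1; 0 -200 -90 0 0 0 1'; python3 jars.py e5; python3 -c "
from seq import *
go([450,-450,200],[np.pi,0,.876])"
```

```text
clock: 48.3
eef_pos: [617.3, -319.7, 18.1]
tool_rot: [3.142, -0.0, 0.876]
force: [-2.1, 1.5, 5.6]
width: 60.9
clock: 49.3
eef_pos: [616.4, -319.3, 118.0]
tool_rot: [-3.139, 0.001, 0.876]
force: [0.0, 0.5, 0.4]
width: 85.2
clock: 50.05
eef_pos: [464.9, -192.3, 208.5]
tool_rot: [3.138, -0.001, 0.876]
force: [-0.0, -0.2, -0.1]
width: 85.5
top 321 centre(unbiased) [ 617.4 -197.1] (52.68251419067383, 54.423744201660156) medz 74.47068275813203
top 177 centre(unbiased) [ 627.2 -314.8] (37.41307067871094, 57.83938980102539) medz 74.45717459301596
scene 301 centre(unbiased) [ 617.6 -317.9] (55.98919677734375, 57.93629837036133) medz 75.8955415392903
scene 248 centre(unbiased) [ 620.2 -199.8] (55.42388916015625, 56.2584342956543) medz 74.89831606149721
t 50.15 pos [ 464.85 -192.63  207.64] rpy [ 3.14 -0.    0.87] w 85.54339776808813 f [-0.29 -0.4  -1.35]
q [ 0.27  0.45  0.1   1.95 -0.06  0.74 -0.29]
SHIFT [-207.04  153.59    7.86] ROT [ 0.11 -0.02 -0.07]
```

View pics/e5_top.png

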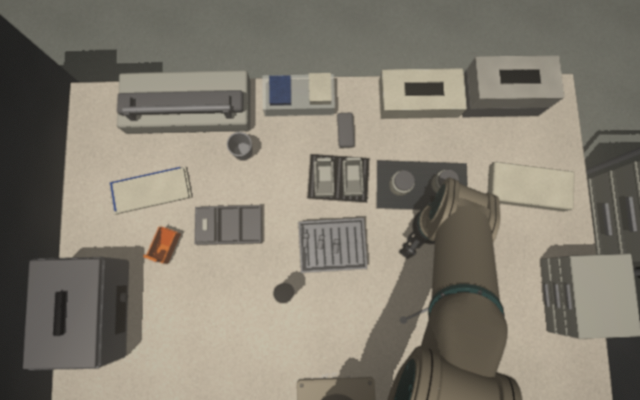

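View pics/e5_scene.png

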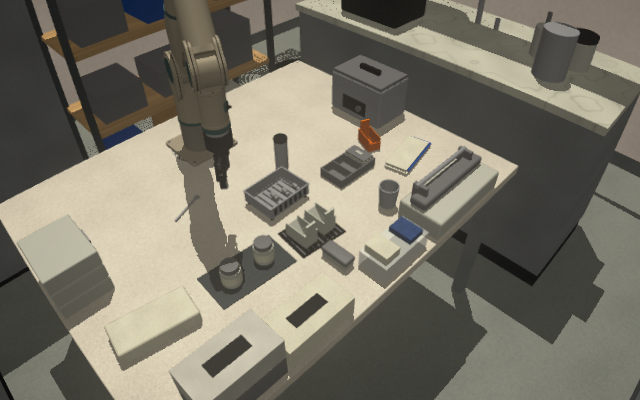

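```bash
python3 - <<'E'
from h import *
np.set_printoptions(precision=1,suppress=True)
d=cam("top");P=cloud(d).reshape(-1,3);P=P[~np.isnan(P[:,0])]
crop(d,290,480,140,290,4,"pics/f1.png")
s=cam("scene");crop(s,180,370,160,310,4,"pics/f2.png")
def box(x0,x1,y0,y1,z0,z1):
    m=(P[:,0]>x0)&(P[:,0]<x1)&(P[:,1]>y0)&(P[:,1]<y1)&(P[:,2]>z0)&(P[:,2]<z1);return P[m]
for nm,b in dict(binA=(560,720,-24,60,30,60),tabA=(640,700,-24,60,80,97),binB=(560,720,-110,-28,30,60),tabB=(640,700,-110,-28,80,97),lid=(430,600,290,380,44,54),brush=(700,860,-110,0,30,46)).items():
    q=box(*b); print(nm,len(q),cv2.minAreaRect(q[:,:2].astype(np.float32)),q.max(0))
# mat outline in pixels -> plane z=4
g=d["image"].max(2).astype(int)
for (u,v) in [(313,155),(369,157),(366,201),(308,198)]: print("mat corner",p2z(d,u,v,4))
E
```

```text
binA 190 ((632.9898681640625, 14.98631477355957), (49.087364196777344, 91.45568084716797), 88.63799285888672) [678.2  40.1  59.7]
tabA 52 ((674.2890625, 15.914992332458496), (34.73393630981445, 9.174619674682617), 89.32084655761719) [678.9  33.3  93. ]
binB 226 ((632.4974975585938, -64.15658569335938), (90.84442138671875, 50.655967712402344), 0.05960556119680405) [677.9 -38.8  58.8]
tabB 48 ((673.1796875, -63.972328186035156), (9.36442756652832, 35.50747299194336), 2.5103707313537598) [678.5 -46.2  94.6]
lid 601 ((513.70263671875, 336.393798828125), (90.54325866699219, 49.79523849487305), 0.5078356266021729) [558.8 361.6  53.9]
brush 558 ((780.298828125, -48.21868133544922), (119.21267700195312, 64.04120635986328), 15.4002685546875) [830.5  -2.2  45.4]
mat corner [708.8  42.8   4. ]
mat corner [ 699.3 -116.4    4. ]
mat corner [ 572.7 -102.1    4. ]
mat corner [585.4  60.    4. ]
```

View pics/f1.png

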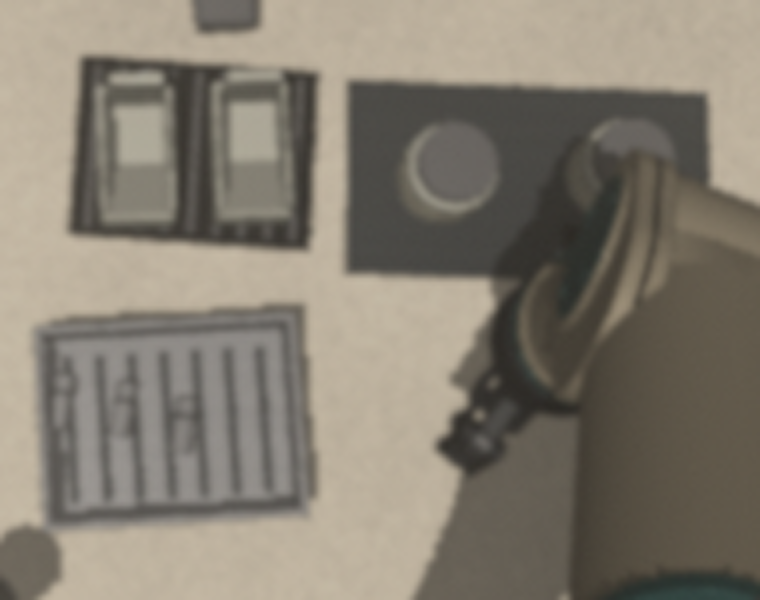

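View pics/f2.png

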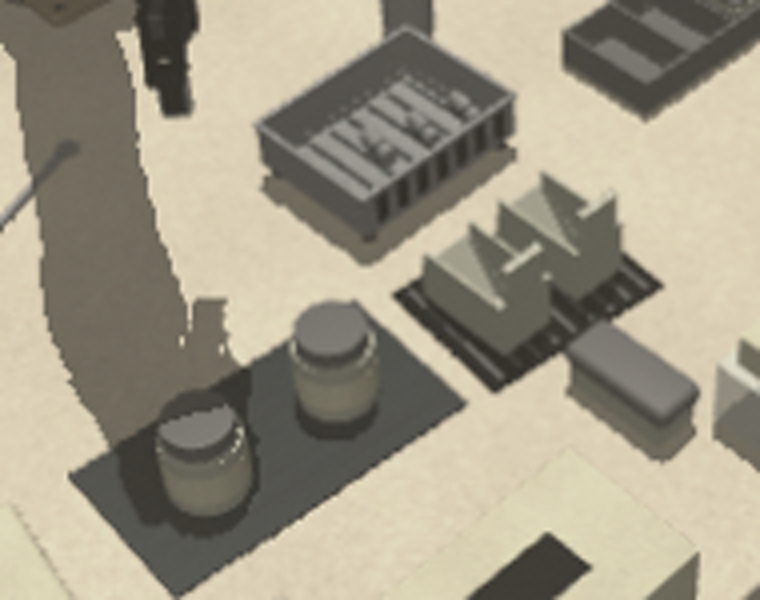

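```bash
python3 -c "
from cell import ctrl
print(ctrl.finish_job())"
```

```text
the job is handed in; nothing more can be done
None
```

I finished the job and handed it in at about 50 s of the 210 s allowed; the hand-in gave no verdict.

**What I did:** I lifted both bins straight out of the frame by their tabs and tipped them about 84° over the wash basket. I then stood both on the drying mat and moved the two jars in the scene onto the tray.

**What the last checks showed:**
- **Capsules:** All three capsules I saw at the start lie in the basket, with none on the counter. They came two from one bin and one from the other.
- **Bins:** Both are upright on the mat, about (-9, +44) and (-9, -35) mm from its centre, against limits of 50 and 80 mm.
- **Jars:** Both are upright on the tray, about 60 mm either side of its centre along y, and the lid heights match standing on it. I saw no third jar and no sign of a jar being knocked.
- **Left alone:** The lidded box and brush measured close to their starting positions. The cup and the orange look-alike bin looked unmoved in the images, though I did not measure them again.

**Disagreements:** The two cameras differed by about 5 mm in x. I corrected for this by comparing them with the measured gripper position. The arm partly hid the second jar in the last top view, so its position rests mainly on the scene camera.

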